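# Drift the captive nut into line and bolt the bench-pin mount

### The arm

A 6-joint arm with a two-finger parallel gripper is mounted at the origin on the work surface. World frame = base frame: x ahead of the robot, y to its left, z up, the work surface at z = 0. Lengths are in m, angles in degrees, forces in N, time in s.
With the tool pointing down it reaches from about 0.3 to 0.75 m from the base axis. Payload 8.5 kg.
Tool frame: the origin (TCP) lies between the finger pads; the fingertips stand 14 mm ahead of it and the grasp point (between the pads) lies 5 mm behind it; x points along the fingers, z is the direction in which the jaws open and shut, and the axes are right-handed (so a half turn about x gives the same grasp; the last joint's range is limited). The gripper opens to 85 mm and grips with 20 to 120 N. Pads are 22 mm wide; open, the fingers measure 114 mm over their backs; the gripper's body (76 mm by 85 mm) begins 54 mm behind the grasp point. The pads swing forward as they close: fully open they stand 13 mm farther back than shut.
Start: joints at [-12.336, 21.807, 74.336, -0, 83.858, -12.336], TCP at [0.55, 0, 0.245] pointing down, gripper open.
Joint ranges: [-178.18, 178.18], [-50.72, 133.34], [12.68, 142.11], [-81.47, 261.47], [9.98, 163.14], [-165.26, 165.26]. Speed limits (degrees/s): [136.94, 136.94, 180, 180, 180, 180].

### API

Orientations are given as a 3x3 rotation matrix whose columns are the frame's x, y, z axes.
In Python, from rig import env gives the robot as it stands.
- The arm moves only by the shell command python3 -m jog 'ROWS' [FORCE]. ROWS is JSON, a list of rows, each a list of 5 numbers: the opening, from -1 (shut) to 1 (fully open), so that 0 is half open, then the shift along the tool's x, y, z in m, then the turn about the tool's x in rad. In form: [[claw, dx, dy, dz, yaw], ...]. A call has 1 to 20 rows; each row is the pose to reach, as a shift and turn from the pose commanded when the call began, along the tool's axes at that moment; what a row does not reach only later rows make up. A row lasts 1/10 s, in which the tool goes at most 50 mm and 8.59 degrees, less where a joint would pass 70% of its speed; a pose out of reach is approached as far as the arm can. A call with a gripper value outside its range is refused whole. The fingers move at their own pace and stop on an object; FORCE is the grip in N (left out, the last holds). Time passes only in rows, so rows that repeat a pose let the fingers close. It gives the time, the measured TCP pose, the force and the opening at its end, in the units of the state.
- env.observe(): the state, without advancing time (a new reading comes with each control period).
- env.get_image(name): name is "scene" or "side" or "wrist"; returns the picture (384x512x3 uint8, red, green, blue); there is no depth.
- env.camera_model(name): a dict with "fx", "fy", "cx", "cy" (pixels), "origin" and "orientation" of the camera in the world. Camera axes: x right, y up, looking along -z (the intrinsics and any distortion apply to the point x, -y, -z); pixel columns grow to the right and rows downward; lengths in m; the calibration is good to about 2 mm. A picture is of the moment at which its call begins: read the wrist's pose just before it. camera_model takes no time and is no camera call; for the wrist camera it gives the pose at the moment of the call.
- env.close_job(): hands the job in, once; it reports no verdict.
The state is a dict: "time_s": time; "q": joint angles; "qvel": joint speeds; "joint_efforts": joint torques, N m; "position": TCP position; "tool_rot": TCP orientation; "ft_force": force on the tool from outside, world axes, zero at the start; "wrist_torque": the same for the moment, N m; "grip_width": finger opening in m.
Only numpy, scipy, OpenCV 4.12 (cv2) and the standard library are available. Lean on these libraries where they do the work, as an engineer would, in place of code of your own. Each camera call takes 0.05 s, during which the arm holds its last target.

### The job

In the steel bench-pin mount on the jeweller's bench, the captive nut block loose under the top plate has slipped aside, so its hole no longer lies under the hole in the plate. Feel for the nut's hole with the tip of the tapered steel drift and work the drift gently down through both holes until its shoulder is down on the plate and the holes are in line, never ramming it; then draw it out and stand it back in a hole of the wooden tool block. Finally put the loose bolt through the lined-up holes, again without forcing, until its head sits flush on the plate, let go, and leave the bottle, jar and tin alone.

Things in the scene. Friction and masses are not known exactly. Their poses are not given: they have to be found in the camera images.
- plate_hole (a point): centre, in the top face (70 mm above the bench), of the 14 mm through hole in the middle of the mount's fixed steel top plate (112 x 112 mm, 10 mm thick). Axes: z up, -x towards the mount's wooden bench pin
- mount: the fixed steel mount, 112 x 112 mm, 70 mm high, origin under its centre. In it, 12 mm under the plate's top, a captive nut block lies loose (48 x 48 x 24 mm, steel, 0.45 kg, kept by friction; 14 mm through hole). At the start the nut's hole is 6 to 7 mm off the plate's hole, in any direction: not measured, to be felt. Below the nut the way is clear to the bench
- drift_mid (a point): centre of the loose tapered steel drift, half-way up its 112 mm, z up to the handle. Above its 5 mm wide tip (56 mm below this point) it widens evenly to 13 mm at 46 mm, is straight to a flat shoulder at 64 mm (8 mm above this point), then a round handle 22 mm wide, 48 mm long (8 to 56 mm above this point). Starts upright in a hole of the block, shoulder on its top. About 0.18 kg
- bolt_mid (a point): centre of the loose bolt, half-way up its 54 mm, z up to the head. Shank 12 mm wide, 34 mm long, 1 mm chamfer at its foot (27 mm below this point); head's underside 7 mm above this point; round head 24 mm wide, 20 mm tall. No thread: it drops in. Starts upright in the other hole of the block, head on its top. About 0.11 kg
- block_hole1 (a point): mouth centre of one of the two holes in the top of the fixed wooden tool block (55 x 140 mm, 70 mm high, mouths 70 mm above the bench); 16 mm in diameter, through. Axes: z up, y along the block's length
- block_hole2 (a point): mouth centre of the block's other hole, the same size, 75 mm from the first along the block's -y
- bottle: bystander: amber bottle, 60 mm in diameter, 150 mm tall, origin at the underside's centre
- jar: bystander: glass jar with a dark lid, 64 mm in diameter, 70 mm tall, origin at the underside's centre
- tin: bystander: low brass tin, 50 mm in diameter, 30 mm tall, origin at the underside's centre
- drift: the drift; origin at its tip
- bolt: the bolt; origin at its foot

How it is judged (in metres and radians):
On the way, in this order (a step that is already met when the one before it is completed fails the run):
1. the drift is down through plate and nut, its shoulder within 5 mm of the plate (z of drift_mid in the frame of plate_hole below -0.003 m and horizontal distance between drift_mid and plate_hole below 0.004 m and angle between drift_mid's own z axis and vertical below 0.1 rad), for 0.2 s.
2. the drift stands in a hole of the block again (((horizontal distance between drift_mid and block_hole1 below 0.006 m and z of drift_mid in the frame of block_hole1 below -0.004 m) or (horizontal distance between drift_mid and block_hole2 below 0.006 m and z of drift_mid in the frame of block_hole2 below -0.004 m))), for 0.2 s.
3. the bolt is home through both holes, its head on the plate (z of bolt_mid in the frame of plate_hole below -0.005 m and horizontal distance between bolt_mid and plate_hole below 0.004 m and angle between bolt_mid's own z axis and vertical below 0.1 rad), for 0.2 s.
At the end, for the whole second after the job is handed in: the bolt stands through both holes with its head within 2 mm of the plate's top, centred within 4 mm and upright within 0.1 rad; the drift stands upright (0.15 rad) in one of the block's holes, shoulder within 4 mm of the block's top; both are released and at rest (all of step 3 and ((horizontal distance between drift_mid and block_hole1 below 0.006 m and z of drift_mid in the frame of block_hole1 below -0.004 m) or (horizontal distance between drift_mid and block_hole2 below 0.006 m and z of drift_mid in the frame of block_hole2 below -0.004 m)) and angle between drift_mid's own z axis and vertical below 0.15 rad and linear speed of each of bolt, drift below 0.02 m/s); the robot touches nothing.
It fails at once if drift, bolt or hand is rammed: over 45 N on the mount (the nut's weight and any push on it included) (contact force between mount and anything else above 45 N).
It fails at once if the bottle, jar or tin is moved over 30 mm (distance of any of bottle, jar, tin from where it was at the start of the episode above 0.03 m).
It also fails if it takes over 72 s, if anything falls off the work surface, if the arm or the gripper's body presses on something with over 40 N, if the wrist force passes 120 N, or if a joint passes its speed limit or range.

## Working session

There is one attempt and no reset: what is moved stays moved. The work goes in short steps, Python scripts to look and compute and a shell command to move; the robot and the scene stay as the last step left them, time stands still between calls to the robot, and variables do not carry over. Pictures are saved under pics/ and viewed, and the job is handed in when it is done.

```bash
ls; mkdir -p pics
python3 - <<'E'
from rig import env
import cv2,numpy as np
o=env.observe()
for k,v in o.items(): print(k,np.round(v,4).tolist())
for n in ["scene","side","wrist"]:
    c=env.camera_model(n); print(n,{k:np.round(v,4).tolist() if not isinstance(v,str) else v for k,v in c.items()})
    im=env.get_image(n); cv2.imwrite(f"pics/{n}0.png",im[:,:,::-1])
E
```

```text
pics
time_s 0.0
q [-12.3335, 21.8424, 74.3858, 0.0002, 83.8585, -12.3349]
qvel [0.0004, 0.0091, -0.0009, -0.0395, 0.0869, 0.0845]
joint_efforts [-0.001, -44.8467, -23.1286, -0.0003, 0.0047, 0.0]
position [0.5497, 0.0001, 0.2447]
tool_rot [[-0.0015, -0.0, 1.0], [0.0003, 1.0, 0.0], [-1.0, 0.0003, -0.0015]]
ft_force [-0.2963, -0.1891, -0.5878]
wrist_torque [-0.0172, -0.0439, -0.0161]
grip_width 0.0855
scene {'fx': 348.8864, 'fy': 348.8864, 'cx': 256.1981, 'cy': 184.8124, 'origin': [1.1862, 0.1573, 0.4387], 'orientation': [[-0.2422, -0.527, 0.8146], [0.9701, -0.1436, 0.1956], [0.0139, 0.8376, 0.5461]]}
side {'fx': 388.6559, 'fy': 388.6559, 'cx': 250.549, 'cy': 195.4359, 'origin': [0.5443, 0.4816, 0.6124], 'orientation': [[-0.9768, 0.1591, -0.1433], [-0.2141, -0.7203, 0.6598], [0.0018, 0.6752, 0.7376]]}
wrist {'fx': 315.6117, 'fy': 315.6117, 'cx': 257.8585, 'cy': 193.4317, 'origin': [0.5493, 0.0762, 0.3741], 'orientation': [[1.0, 0.0003, -0.0002], [-0.0002, 0.9535, 0.3013], [0.0002, -0.3013, 0.9535]]}
```

View pics/scene0.png

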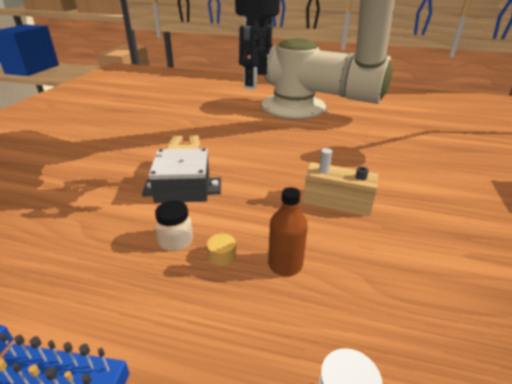

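View pics/side0.png

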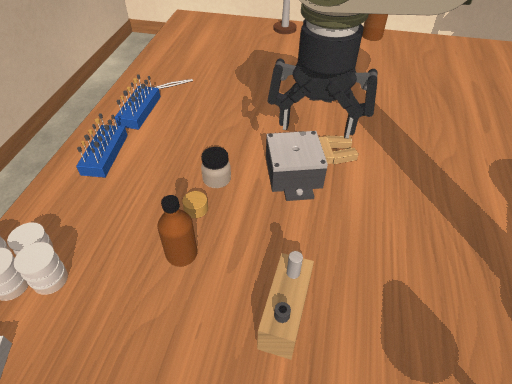

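View pics/wrist0.png

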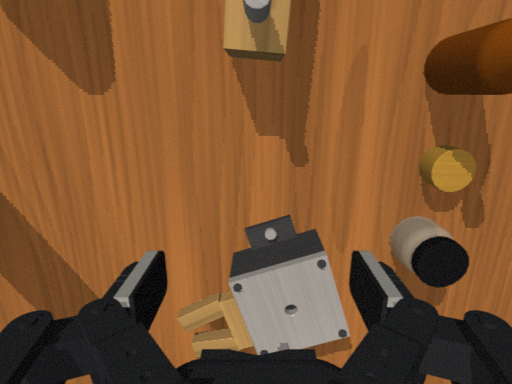

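```bash
cat > h.py <<'E'
import numpy as np,cv2
from rig import env
def ray(c,u,v):
    d=np.array([(u-c["cx"])/c["fx"],-(v-c["cy"])/c["fy"],-1.0]); R=np.array(c["orientation"])
    d=R@d; return np.array(c["origin"]),d/np.linalg.norm(d)
def plane(c,u,v,z):
    o,d=ray(c,u,v); return o+d*(z-o[2])/d[2]
def tri(*obs):
    A=np.zeros((3,3));b=np.zeros(3);rs=[ray(*o) for o in obs]
    for o,d in rs:
        P=np.eye(3)-np.outer(d,d);A+=P;b+=P@o
    x=np.linalg.solve(A,b); return x,[np.linalg.norm((np.eye(3)-np.outer(d,d))@(x-o)) for o,d in rs]
def proj(c,p):
    q=np.array(c["orientation"]).T@(np.array(p)-np.array(c["origin"]))
    return c["cx"]+c["fx"]*q[0]/-q[2], c["cy"]-c["fy"]*q[1]/-q[2]
def crop(src,dst,u0,v0,w,h,k):
    im=cv2.imread(src)[v0:v0+h,u0:u0+w]
    cv2.imwrite(dst,cv2.resize(im,None,fx=k,fy=k,interpolation=cv2.INTER_CUBIC))
E
python3 - <<'E'
from h import *
crop("pics/scene0.png","pics/c1.png",290,135,100,90,6)
crop("pics/side0.png","pics/c2.png",240,235,100,120,5)
crop("pics/wrist0.png","pics/c3.png",170,205,200,160,4)
crop("pics/side0.png","pics/c4.png",250,120,110,85,6)
E
```

```text
(no output)
```

View pics/c1.png

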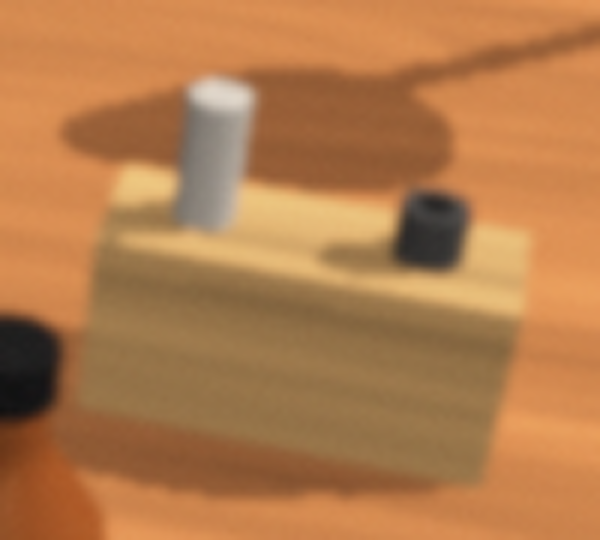

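View pics/c2.png

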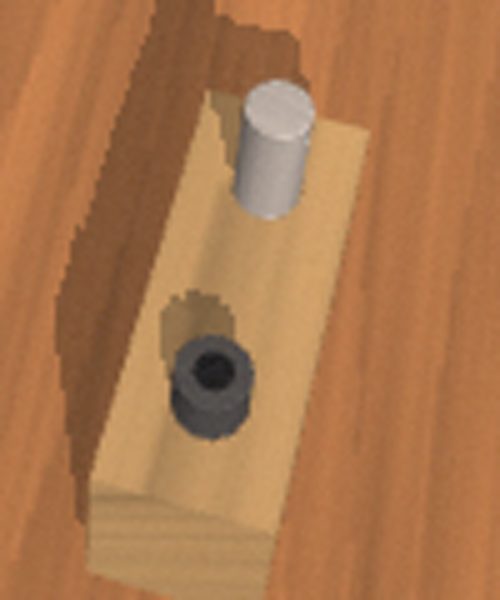

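View pics/c3.png

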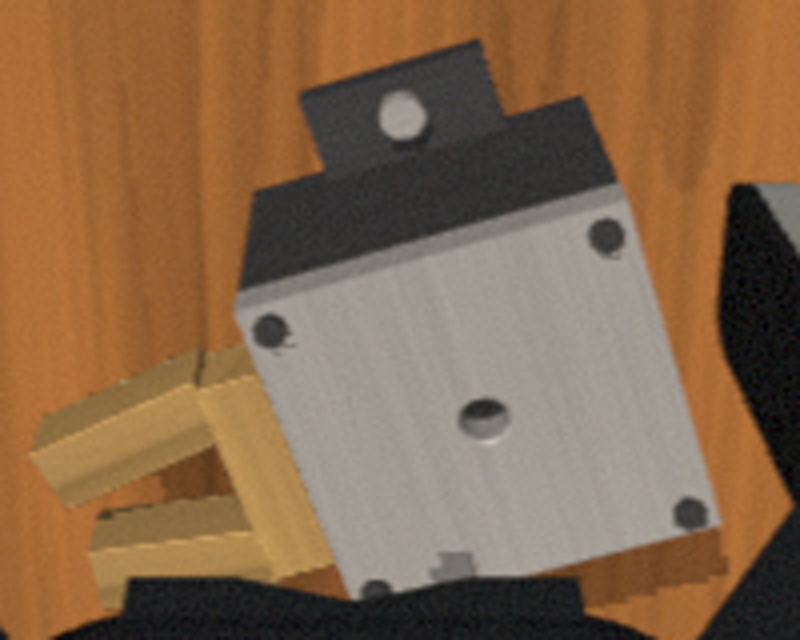

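View pics/c4.png

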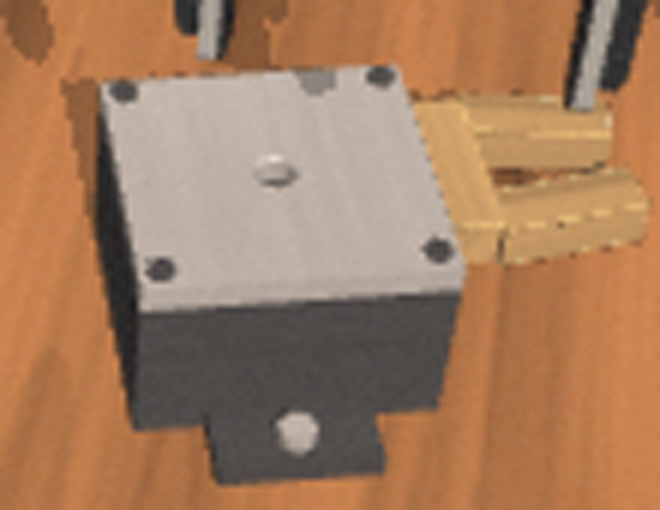

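Run:
```python
from h import *
s=env.camera_model("scene");d=env.camera_model("side");w=env.camera_model("wrist")
f=lambda x,y,u0,v0,k:((x+.5)/k-.5+u0,(y+.5)/k-.5+v0)
print("drift top",tri((s,*f(221,97,290,135,6)),(d,*f(279,110,240,235,5))))
print("bolt top",tri((s,*f(435,205,290,135,6)),(d,*f(212,370,240,235,5))))
print("drift base",tri((s,*f(206,218,290,135,6)),(d,*f(268,200,240,235,5))))
ph=[(d,*f(276,171,250,120,6)),(w,*f(485,418,170,205,4))]
print("hole",tri(*ph),[plane(*p,0.07) for p in ph])
for n,a in [("side",[(123,92),(380,76),(438,250),(161,269)])]:
    P=[plane(d,*f(*p,250,120,6),0.07) for p in a];print(np.round(P,4),np.mean(P,0))
P=[plane(w,*f(*p,170,205,4),0.07) for p in [(270,330),(606,237),(690,513),(376,592)]];print(np.round(P,4),np.mean(P,0))
# block corners from side top
P=[plane(d,*f(*p,240,235,5),0.07) for p in [(208,92),(368,130),(275,532),(90,484)]];print(np.round(P,4))
print("sizes",[np.linalg.norm(P[i]-P[i-1]) for i in range(4)])
```

```text
drift top (array([0.54766128, 0.14683898, 0.11695476]), [np.float64(0.0005642743609470895), np.float64(0.0005642743609471429)])
bolt top (array([0.55440549, 0.22081775, 0.09043216]), [np.float64(0.0003999121200687695), np.float64(0.0003999121200688069)])
drift base (array([0.54650445, 0.1480533 , 0.06892101]), [np.float64(0.00020775543833451767), np.float64(0.00020775543833455608)])
hole (array([ 0.58620607, -0.15870155,  0.06954754]), [np.float64(0.0009384667051560661), np.float64(0.0009384667051561004)]) [array([ 0.58524605, -0.15782595,  0.07      ]), array([ 0.58708528, -0.15861403,  0.07      ])]
[[ 0.6463 -0.1897  0.07  ]
 [ 0.555  -0.2195  0.07  ]
 [ 0.5253 -0.1287  0.07  ]
 [ 0.6165 -0.0988  0.07  ]] [ 0.58575713 -0.15920376  0.07      ]
[[ 0.5262 -0.1295  0.07  ]
 [ 0.6182 -0.1003  0.07  ]
 [ 0.6483 -0.1917  0.07  ]
 [ 0.5563 -0.2206  0.07  ]] [ 0.58724479 -0.16052955  0.07      ]
[[0.5719 0.1124 0.07  ]
 [0.5182 0.1158 0.07  ]
 [0.5295 0.2547 0.07  ]
 [0.5832 0.2523 0.07  ]]
sizes [np.float64(0.14028962913755427), np.float64(0.05380050207693746), np.float64(0.13928590667224505), np.float64(0.05378413580144231)]
```

```bash
python3 -m jog '[[1,0,0.02,0,0],[1,0,0.06,0,0],[1,0,0.10,0,0],[1,0,0.13,-0.002,0],[1,0,0.147,-0.002,0],[1,0,0.147,-0.002,0],[1,0,0.147,-0.002,0]]' 60
python3 - <<'E'
from h import *
o=env.observe();print(o["time_s"],o["position"],o["ft_force"])
c=env.camera_model("wrist");np.save("c1.npy",c,allow_pickle=True)
cv2.imwrite("pics/w1.png",env.get_image("wrist")[:,:,::-1])
E
```

```text
time_s: 0.85
position: [0.5479, 0.1468, 0.2451]
tool_rot: [[-0.001, -0.001, 1.0], [-0.0, 1.0, 0.001], [-1.0, -0.0, -0.001]]
ft_force: [0.1, -0.3, -0.7]
grip_width: 0.0851
0.85 [0.54790132 0.14681751 0.24509226] [ 0.1490865  -0.33289791 -0.71934239]
```

View pics/w1.png

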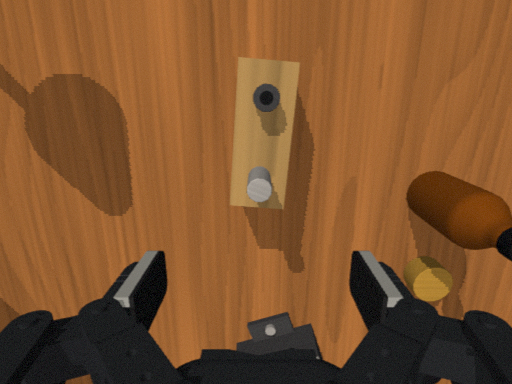

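Run:
```python
from h import *
c=np.load("c1.npy",allow_pickle=True).item()
im=cv2.imread("pics/w1.png")
crop("pics/w1.png","pics/c5.png",225,50,85,165,4)
print(plane(c,259.5,190,0.118),plane(c,266.5,97.5,0.09))
s=env.camera_model("scene");d=env.camera_model("side")
print(tri((s,326.4,150.7),(d,295.5,256.7),(c,259.5,190)))
print(tri((s,362.1,168.8),(d,282.1,308.7),(c,266.5,97.5)))
```

```text
[0.54893459 0.14495089 0.118     ] [0.55499712 0.21976464 0.09      ]
(array([0.54819239, 0.14616829, 0.11724293]), [np.float64(0.0011153172395495803), np.float64(0.0008977326681659688), np.float64(0.0015725899988520515)])
(array([0.55459817, 0.22046542, 0.0902666 ]), [np.float64(0.0007334110528636278), np.float64(0.00047950819538094527), np.float64(0.0007999133003349778)])
```

View pics/c5.png

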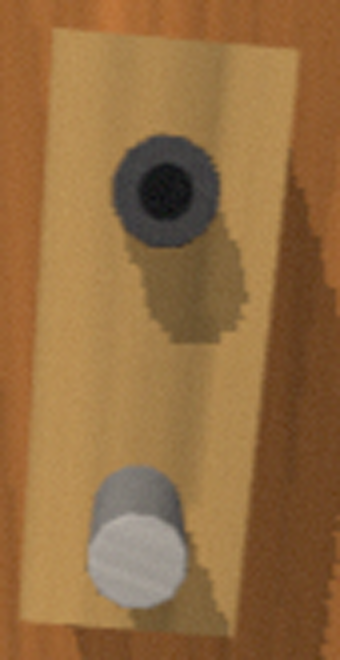

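```bash
python3 -m jog '[[0.6,0.02,0,0,0],[0.3,0.06,0,0,0],[0.1,0.1,0,0,0],[0,0.13,0,0,0],[-0.1,0.145,0,0,0],[-0.1,0.151,-0.0005,0,0],[-0.1,0.151,-0.0005,0,0]]' 60
python3 - <<'E'
from h import *
o=env.observe();print(o["time_s"],o["position"],o["ft_force"],o["grip_width"])
cv2.imwrite("pics/w2.png",env.get_image("wrist")[:,:,::-1])
E
```

```text
time_s: 1.6
position: [0.5481, 0.1457, 0.094]
tool_rot: [[-0.001, 0.001, 1.0], [-0.0, 1.0, -0.001], [-1.0, -0.0, -0.001]]
ft_force: [-0.0, 0.1, 0.2]
grip_width: 0.0386
1.6 [0.54806276 0.14565777 0.09404446] [-0.01762006  0.14867181  0.23672759] 0.03858724478521675
```

View pics/w2.png

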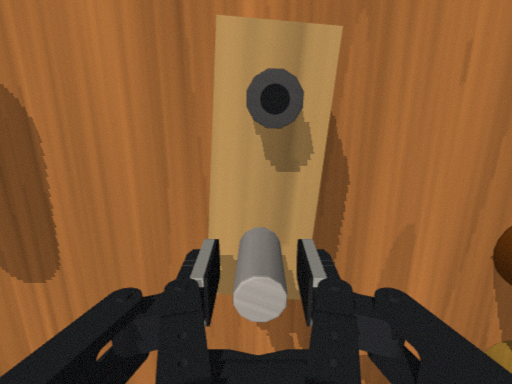

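```bash
python3 -m jog '[[-0.5,0,0,0,0],[-0.8,0,0,0,0],[-1,0,0,0,0],[-1,0,0,0,0],[-1,0,0,0,0],[-1,0,0,0,0]]' 60
python3 -m jog '[[-1,-0.005,0,0,0],[-1,-0.015,0,0,0],[-1,-0.04,0,0,0],[-1,-0.07,0,0,0],[-1,-0.09,0,0,0],[-1,-0.106,0,0,0],[-1,-0.106,0,0,0],[-1,-0.106,0,0,0]]' 60
python3 - <<'E'
from h import *
o=env.observe();print(o["time_s"],o["position"],o["ft_force"],o["wrist_torque"])
for n in ["wrist","side"]: cv2.imwrite(f"pics/{n}3.png",env.get_image(n)[:,:,::-1])
E
```

```text
time_s: 2.25
position: [0.5487, 0.1464, 0.0956]
tool_rot: [[0.003, -0.0, 1.0], [-0.0, 1.0, 0.0], [-1.0, -0.0, 0.003]]
ft_force: [0.7, -0.5, 6.3]
grip_width: 0.0203
time_s: 3.05
position: [0.5476, 0.1466, 0.2001]
tool_rot: [[-0.0, -0.0, 1.0], [0.0, 1.0, 0.0], [-1.0, 0.0, -0.0]]
ft_force: [-0.4, 0.8, -2.1]
grip_width: 0.0204
3.05 [0.54762881 0.14655576 0.20005567] [-0.40917795  0.76221921 -2.14290298] [-0.00291463 -0.01891035  0.08835838]
```

View pics/wrist3.png

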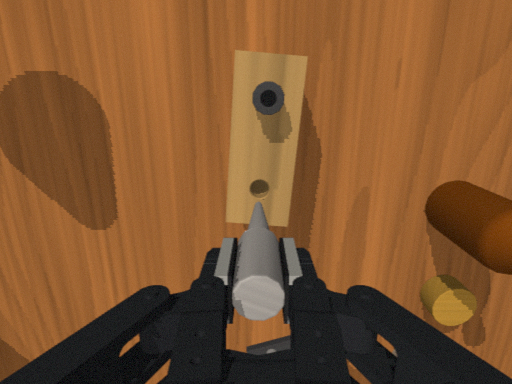

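View pics/side3.png

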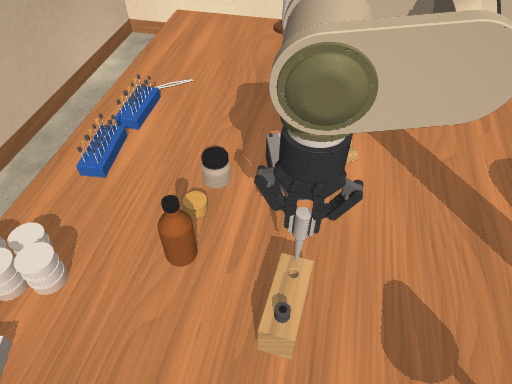

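Run:
```python
from h import *
crop("pics/wrist3.png","pics/c6.png",210,160,100,170,4)
crop("pics/side3.png","pics/c7.png",270,195,60,110,6)
cv2.imwrite("pics/scene3.png",env.get_image("scene")[:,:,::-1])
crop("pics/scene3.png","pics/c8.png",290,60,100,140,5)
```

```text
(no output)
```

View pics/c6.png

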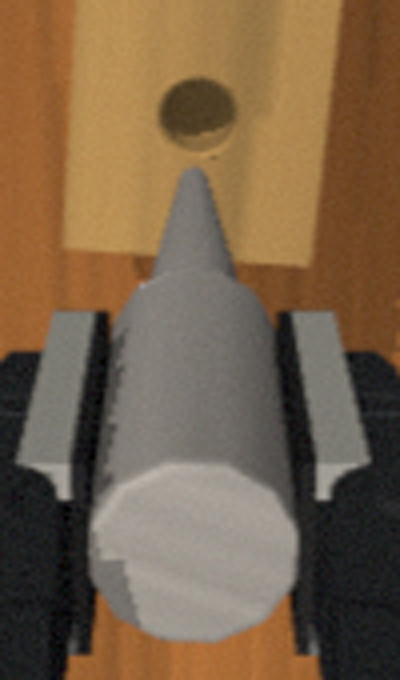

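View pics/c7.png

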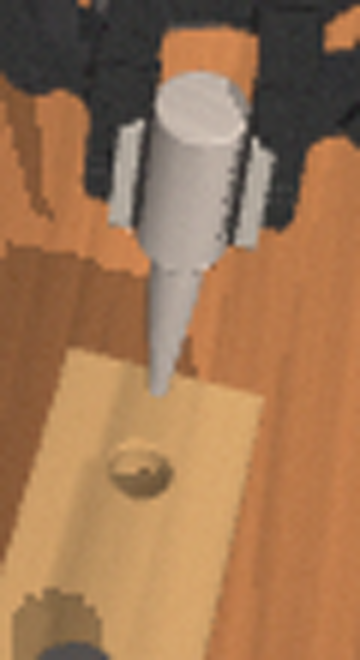

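View pics/c8.png

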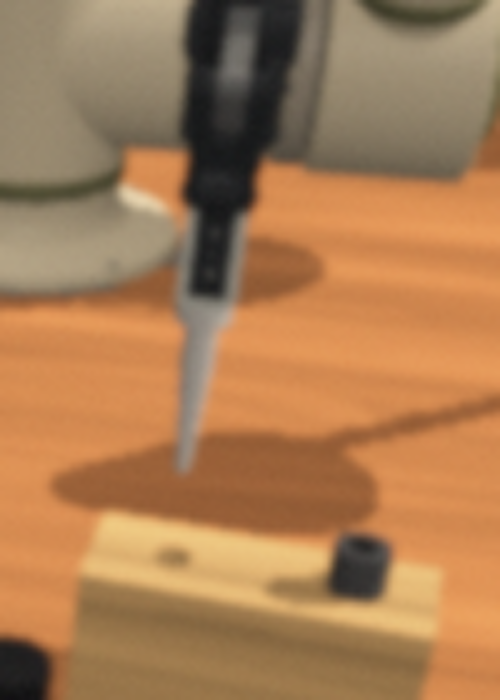

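Run:
```python
from h import *
s=env.camera_model("scene");d=env.camera_model("side");c=env.camera_model("wrist")
print(env.observe()["position"])
print("tip",tri((s,326.2,153.6),(d,295.9,259.9),(c,258.4,201.6)))
print("tip plane",plane(c,258.4,201.6,.1115),plane(d,295.9,259.9,.1115),plane(s,326.2,153.6,.1115))
print("top",tri((d,302.9,212.4),(c,258.4,297.6)))
print("bh",tri((s,324.5,171),(d,293,273.2),(c,259.1,187.9)), plane(c,259.1,187.9,.07),plane(d,293,273.2,.07))
```

```text
[0.54753877 0.14646703 0.19924546]
tip (array([0.54671711, 0.14736765, 0.1098811 ]), [np.float64(0.00030093109233507865), np.float64(0.0007433614242451934), np.float64(0.0006609890197068034)])
tip plane [0.54736764 0.14781252 0.1115    ] [0.54599262 0.14821955 0.1115    ] [0.55019937 0.14767816 0.1115    ]
top (array([0.54701523, 0.1392454 , 0.21290896]), [np.float64(0.0002592173931660507), np.float64(0.0002592173931660027)])
bh (array([0.54778593, 0.14742884, 0.07061502]), [np.float64(0.0018253954133421832), np.float64(0.0007400383024589032), np.float64(0.0013368872304381897)]) [0.54800548 0.14586976 0.07      ] [0.54723225 0.14647807 0.07      ]
```

Run:
```python
from h import *
s=env.camera_model("scene");d=env.camera_model("side");c=env.camera_model("wrist")
for z in (.212,.2215,.2225): print(plane(c,258.4,297.6,z),plane(d,302.9,212.4,z))
# predicted vertical drift through (0.5475,y)
for y in (.1395,.1465,.1475):
  print(y,[np.round(proj(k,(0.5475,y,z)),1).tolist() for k in (c,d,s) for z in (.2215,.1735,.1095)])
```

```text
[0.54727522 0.13860395 0.212     ] [0.546762   0.13845091 0.212     ]
[0.54726426 0.14546074 0.2215    ] [0.5467027  0.14659246 0.2215    ]
[0.5472631 0.1461825 0.2225   ] [0.54669646 0.14744946 0.2225    ]
0.1395 [[259.0, 310.2], [258.7, 252.9], [258.6, 211.3], [303.0, 208.3], [299.5, 230.4], [295.6, 255.7], [329.2, 99.4], [326.0, 123.7], [322.1, 153.4]]
0.1465 [[259.0, 295.4], [258.8, 241.3], [258.6, 202.4], [302.3, 212.2], [298.9, 234.3], [295.0, 259.5], [333.1, 99.8], [329.7, 124.1], [325.6, 153.8]]
0.1475 [[259.0, 293.2], [258.8, 239.6], [258.6, 201.1], [302.2, 212.8], [298.8, 234.8], [294.9, 260.1], [333.6, 99.8], [330.2, 124.2], [326.1, 153.9]]
```

```bash
python3 -m jog '[[-1,0,-0.015,0.002,0],[-1,0,-0.05,0.006,0],[-1,0,-0.09,0.011,0],[-1,0,-0.13,0.016,0],[-1,0,-0.17,0.021,0],[-1,0,-0.21,0.026,0],[-1,0,-0.25,0.032,0],[-1,0,-0.28,0.036,0],[-1,0,-0.298,0.038,0],[-1,0,-0.3055,0.0387,0],[-1,0.01,-0.3055,0.0387,0],[-1,0.015,-0.3055,0.0387,0],[-1,0.015,-0.3055,0.0387,0],[-1,0.015,-0.3055,0.0387,0]]' 60
python3 - <<'E'
from h import *
o=env.observe();print(o["time_s"],o["position"],o["ft_force"],o["wrist_torque"])
for n in ["wrist","side","scene"]: cv2.imwrite(f"pics/{n}4.png",env.get_image(n)[:,:,::-1])
crop("pics/wrist4.png","pics/c9.png",180,130,160,150,5)
crop("pics/side4.png","pics/c10.png",250,90,110,100,6)
E
```

```text
time_s: 4.6
position: [0.5867, -0.1579, 0.1852]
tool_rot: [[-0.0, -0.001, 1.0], [0.0, 1.0, 0.001], [-1.0, 0.0, -0.0]]
ft_force: [0.6, -0.4, -1.9]
grip_width: 0.0205
4.6 [ 0.58668934 -0.15791902  0.18524725] [ 0.62250373 -0.39124907 -1.86428956] [-0.03984646 -0.01923138 -0.04280888]
```

View pics/c9.png

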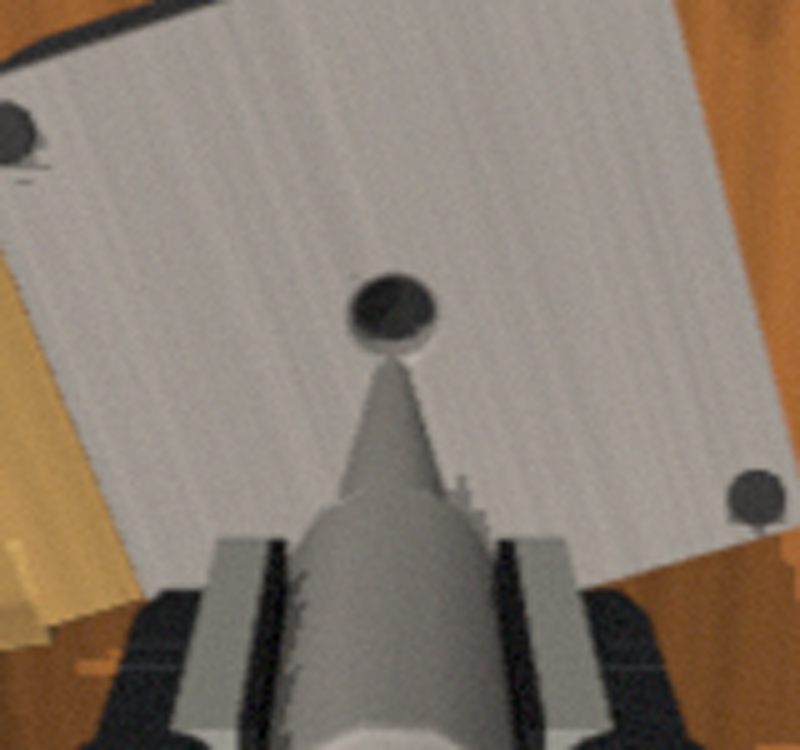

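View pics/c10.png

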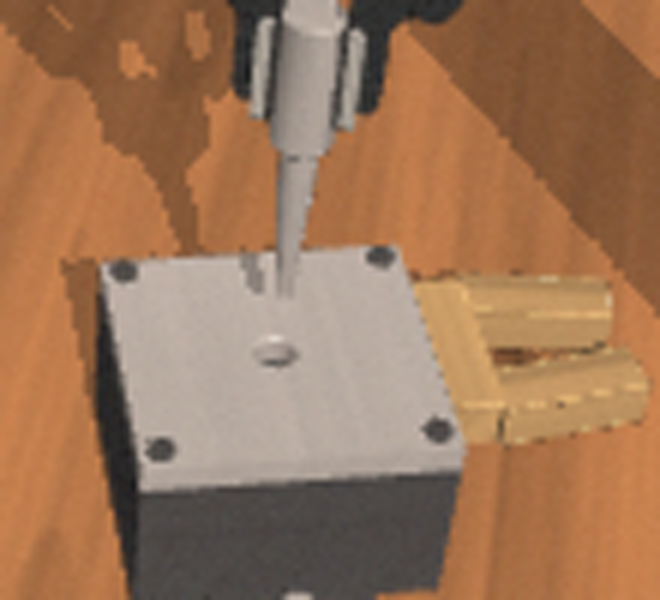

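Run:
```python
from h import *
s=env.camera_model("scene");d=env.camera_model("side");c=env.camera_model("wrist")
print(env.observe()["position"])
print("hole",tri((d,296,148.5),(c,258.5,192.5)),plane(c,258.5,192.5,.07),plane(d,296,148.5,.07))
for z in (.0957,): print("tip",tri((d,297.8,139),(c,258.7,202.3)),plane(c,258.7,202.3,z),plane(d,297.8,139,z))
im=cv2.imread("pics/wrist4.png")[178:206,243:275]
g=cv2.cvtColor(im,cv2.COLOR_BGR2GRAY).astype(float)
g=np.clip((g-20)*4,0,255).astype(np.uint8)
cv2.imwrite("pics/c11.png",cv2.resize(g,None,fx=20,fy=20,interpolation=cv2.INTER_CUBIC))
```

```text
[ 0.58682411 -0.15855444  0.18565243]
hole (array([ 0.58575956, -0.16012416,  0.06694806]), [np.float64(0.0013475972775176543), np.float64(0.001347597277517705)]) [ 0.58708925 -0.15905148  0.07      ] [ 0.58419393 -0.15667344  0.07      ]
tip (array([ 0.58503106, -0.15943219,  0.09368176]), [np.float64(0.0021197627639728866), np.float64(0.0021197627639728835)]) [ 0.58713347 -0.15854883  0.0957    ] [ 0.58277134 -0.15716036  0.0957    ]
```

View pics/c11.png

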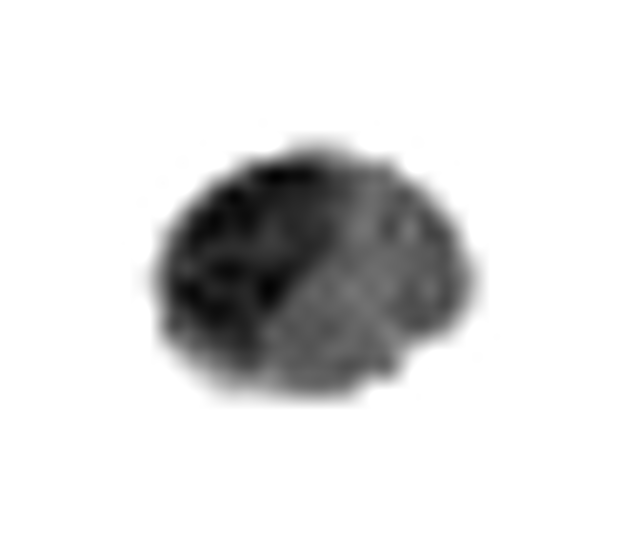

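```bash
python3 - <<'E'
from h import *
c=env.camera_model("wrist")
print(plane(c,257.5,192.2,.058), plane(c,258.5,192.5,.07))
E
python3 -m jog '[[-1,0.008,0.001,-0.002,0],[-1,0.016,0.001,-0.0025,0],[-1,0.020,0.001,-0.0025,0],[-1,0.023,0.001,-0.0025,0],[-1,0.025,0.001,-0.0025,0],[-1,0.027,0.001,-0.0025,0],[-1,0.029,0.001,-0.0025,0],[-1,0.030,0.001,-0.0025,0],[-1,0.030,0.001,-0.0025,0]]' 60
python3 - <<'E'
from h import *
o=env.observe();print(o["time_s"],o["position"],o["ft_force"],o["wrist_torque"])
for n in ["wrist","side"]: cv2.imwrite(f"pics/{n}5.png",env.get_image(n)[:,:,::-1])
crop("pics/wrist5.png","pics/c12.png",180,130,160,150,5)
crop("pics/side5.png","pics/c13.png",250,90,110,100,6)
E
```

```text
[ 0.586288   -0.16254264  0.058     ] [ 0.58708925 -0.15905148  0.07      ]
time_s: 5.65
position: [0.5842, -0.158, 0.1552]
tool_rot: [[-0.0, -0.0, 1.0], [0.0, 1.0, 0.0], [-1.0, 0.0, -0.0]]
ft_force: [-0.9, -0.4, -1.4]
grip_width: 0.0204
5.65 [ 0.58415677 -0.15797528  0.15522144] [-0.86892787 -0.38811962 -1.4415236 ] [0.00020447 0.02566086 0.01343926]
```

View pics/c12.png

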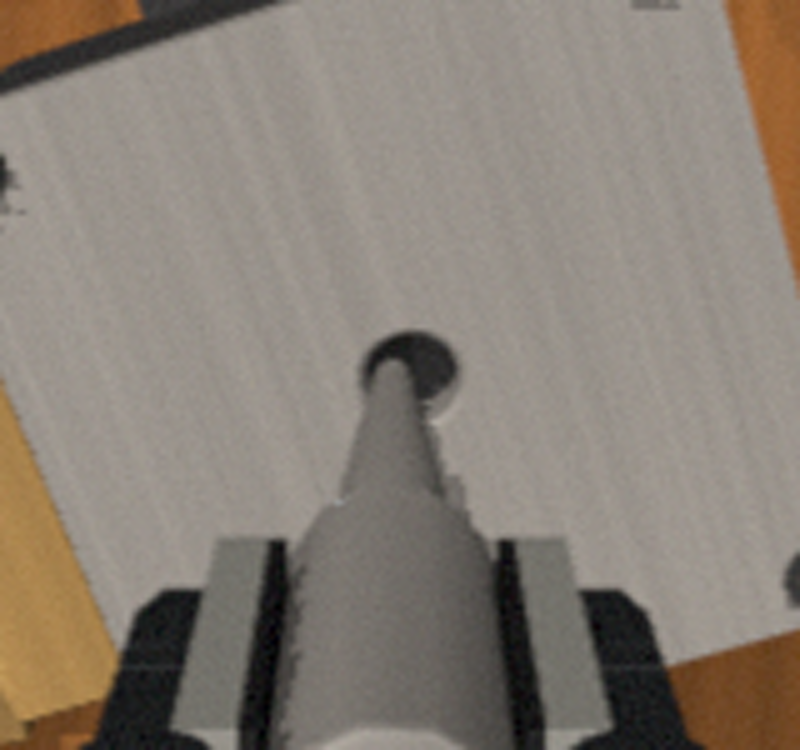

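View pics/c13.png

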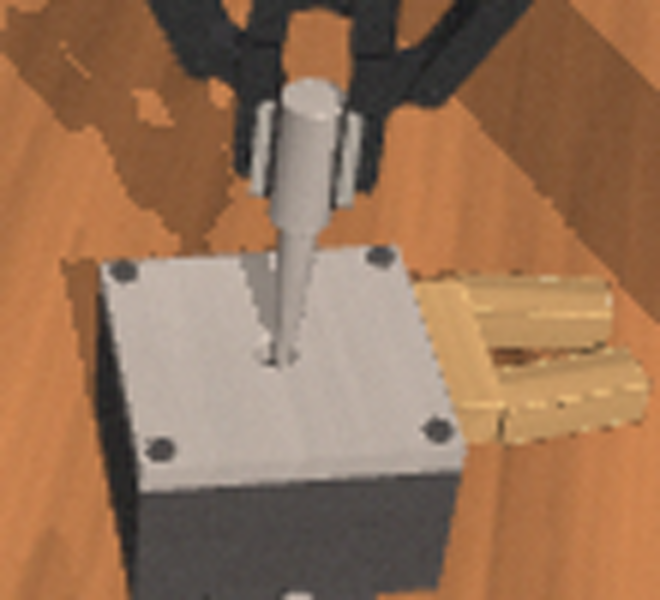

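```bash
python3 -m jog '[[-1,0.002,-0.0003,-0.0002,0],[-1,0.004,-0.0003,-0.0002,0],[-1,0.006,-0.0003,-0.0002,0],[-1,0.007,-0.0003,-0.0002,0],[-1,0.008,-0.0003,-0.0002,0],[-1,0.009,-0.0003,-0.0002,0],[-1,0.009,-0.0003,-0.0002,0]]' 60
python3 -m jog '[[-1,0.0005,0,0,0],[-1,0.001,0,0,0],[-1,0.001,0,0,0]]' 60
```

```text
time_s: 6.45
position: [0.5839, -0.1583, 0.1462]
tool_rot: [[-0.0, -0.0, 1.0], [0.0, 1.0, 0.0], [-1.0, 0.0, -0.0]]
ft_force: [0.2, 0.5, -1.5]
grip_width: 0.0204
time_s: 6.75
position: [0.584, -0.1583, 0.1453]
tool_rot: [[-0.0, -0.0, 1.0], [0.0, 1.0, 0.0], [-1.0, 0.0, -0.0]]
ft_force: [0.7, -0.1, -2.1]
grip_width: 0.0205
```

```bash
python3 -m jog '[[-1,0.0005,0,0,0],[-1,0.001,0,0,0],[-1,0.0015,0,0,0],[-1,0.002,0,0,0],[-1,0.002,0,0,0]]' 60;python3 -m jog '[[-1,0.0005,0,0,0],[-1,0.001,0,0,0],[-1,0.0015,0,0,0],[-1,0.002,0,0,0],[-1,0.002,0,0,0]]' 60
```

```text
time_s: 7.25
position: [0.584, -0.1583, 0.1432]
tool_rot: [[-0.0, -0.0, 1.0], [0.0, 1.0, 0.0], [-1.0, 0.0, -0.0]]
ft_force: [0.2, 0.9, -1.9]
grip_width: 0.0199
time_s: 7.75
position: [0.584, -0.1583, 0.1413]
tool_rot: [[0.0, -0.0, 1.0], [0.0, 1.0, 0.0], [-1.0, 0.0, 0.0]]
ft_force: [-0.1, -0.5, -2.0]
grip_width: 0.0209
```

```bash
python3 -m jog '[[-1,0.0005,0,0.0003,0],[-1,0.001,0,0.0005,0],[-1,0.0017,0,0.0006,0],[-1,0.0024,0,0.0007,0],[-1,0.003,0,0.0008,0],[-1,0.0035,0,0.0008,0],[-1,0.004,0,0.0008,0],[-1,0.004,0,0.0008,0]]' 60;python3 -m jog '[[-1,0.0006,0,0.0001,0],[-1,0.0012,0,0.0002,0],[-1,0.0018,0,0.0002,0],[-1,0.0024,0,0.0003,0],[-1,0.003,0,0.0003,0],[-1,0.0035,0,0.0003,0],[-1,0.004,0,0.0004,0],[-1,0.004,0,0.0004,0]]' 60
```

```text
time_s: 8.55
position: [0.5846, -0.1582, 0.1373]
tool_rot: [[-0.001, -0.0, 1.0], [0.0, 1.0, 0.0], [-1.0, 0.0, -0.001]]
ft_force: [-3.5, 1.6, 2.4]
grip_width: 0.02
time_s: 9.35
position: [0.5849, -0.1581, 0.1337]
tool_rot: [[-0.001, -0.0, 1.0], [0.0, 1.0, 0.0], [-1.0, 0.0, -0.001]]
ft_force: [-5.2, 1.4, 4.7]
grip_width: 0.0204
```

```bash
python3 -m jog '[[-1,0.0006,0,0.0001,0],[-1,0.0012,0,0.0002,0],[-1,0.0018,0,0.0002,0],[-1,0.0024,0,0.0003,0],[-1,0.003,-0.0001,0.0003,0],[-1,0.0035,-0.0001,0.0004,0],[-1,0.004,-0.0001,0.0004,0],[-1,0.004,-0.0001,0.0004,0]]' 60;python3 -m jog '[[-1,0.0006,0,0.0001,0],[-1,0.0012,0,0.0002,0],[-1,0.0018,0,0.0002,0],[-1,0.0024,0,0.0003,0],[-1,0.003,0,0.0003,0],[-1,0.0035,-0.0001,0.0004,0],[-1,0.004,-0.0001,0.0004,0],[-1,0.004,-0.0001,0.0004,0]]' 60
```

```text
time_s: 10.15
position: [0.5853, -0.1582, 0.1296]
tool_rot: [[-0.001, -0.0, 1.0], [0.0, 1.0, 0.0], [-1.0, 0.0, -0.001]]
ft_force: [-4.9, 2.3, 4.6]
grip_width: 0.0202
time_s: 10.95
position: [0.5856, -0.1582, 0.1256]
tool_rot: [[-0.001, -0.0, 1.0], [0.0, 1.0, 0.0], [-1.0, 0.0, -0.001]]
ft_force: [-5.5, 3.3, 5.3]
grip_width: 0.0201
```

```bash
python3 -m jog '[[-1,0.0006,0,0.0001,0],[-1,0.0012,0,0.0001,0],[-1,0.0018,0,0.0002,0],[-1,0.0024,0,0.0002,0],[-1,0.003,0,0.0003,0],[-1,0.0035,0,0.0003,0],[-1,0.004,0,0.0004,0],[-1,0.004,0,0.0004,0]]' 60;python3 -m jog '[[-1,0.0006,0,0.0001,0],[-1,0.0012,0,0.0001,0],[-1,0.0018,0,0.0002,0],[-1,0.0024,0,0.0002,0],[-1,0.003,0,0.0003,0],[-1,0.0035,0,0.0003,0],[-1,0.004,0,0.0004,0],[-1,0.004,0,0.0004,0]]' 60
python3 - <<'E'
from h import *
o=env.observe();print(o["time_s"],o["position"],o["ft_force"],o["wrist_torque"])
for n in ["wrist","side"]: cv2.imwrite(f"pics/{n}6.png",env.get_image(n)[:,:,::-1])
crop("pics/wrist6.png","pics/c14.png",180,130,160,150,5)
crop("pics/side6.png","pics/c15.png",250,90,110,100,6)
E
```

```text
time_s: 11.75
position: [0.586, -0.1582, 0.1215]
tool_rot: [[-0.001, -0.0, 1.0], [0.0, 1.0, 0.0], [-1.0, 0.0, -0.001]]
ft_force: [-5.9, 2.3, 4.9]
grip_width: 0.0206
time_s: 12.55
position: [0.5864, -0.1582, 0.1175]
tool_rot: [[-0.001, -0.0, 1.0], [0.0, 1.0, 0.0], [-1.0, 0.0, -0.001]]
ft_force: [-5.8, 2.3, 4.9]
grip_width: 0.0203
12.55 [ 0.58640077 -0.15821857  0.11754304] [-5.79268313  2.32731919  4.92095195] [ 0.487803    1.30684445 -0.03037962]
```

View pics/c14.png

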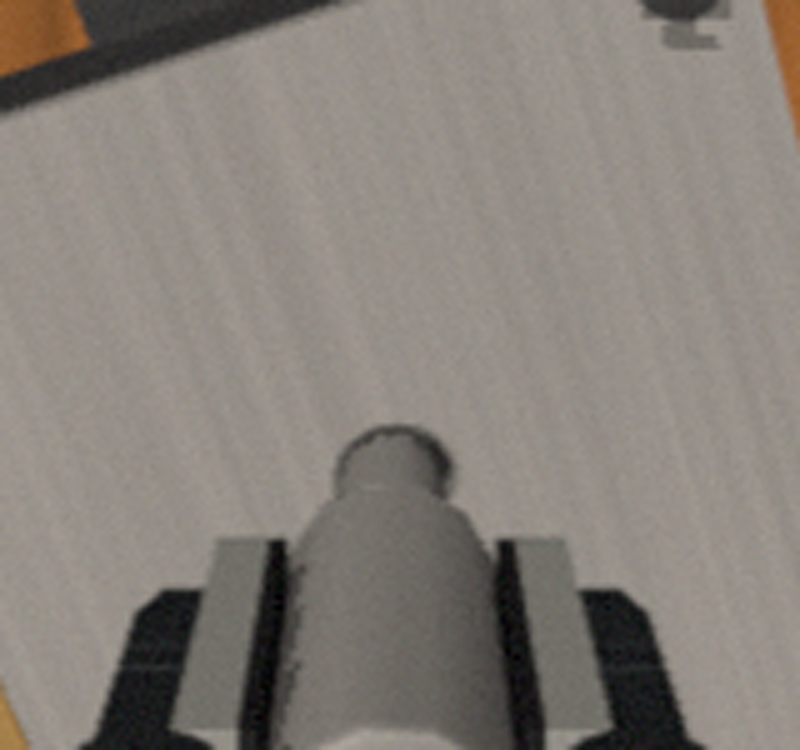

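View pics/c15.png

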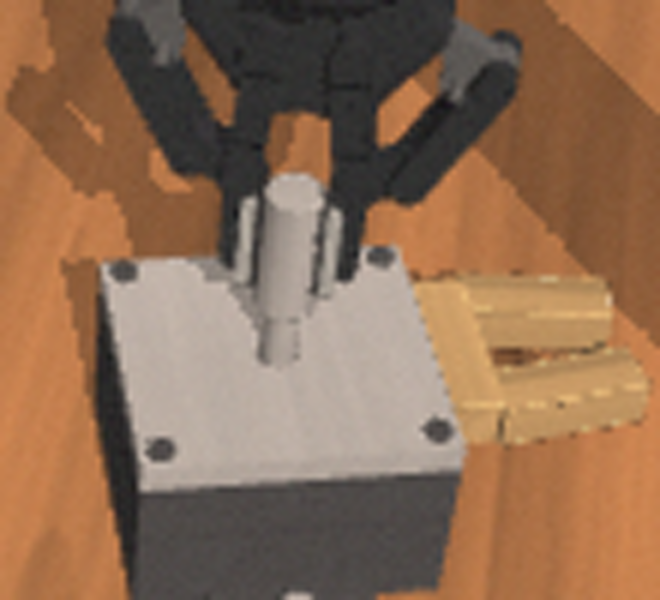

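```bash
python3 -m jog '[[-1,0.0006,0,0.0001,0],[-1,0.0012,0,0.0001,0],[-1,0.0018,0,0.0002,0],[-1,0.0024,0,0.0002,0],[-1,0.003,0,0.0002,0],[-1,0.0035,0,0.0002,0],[-1,0.004,0,0.0003,0],[-1,0.004,0,0.0003,0]]' 60;python3 -m jog '[[-1,0.0006,0,0,0],[-1,0.0012,0,0,0],[-1,0.0018,0,0,0],[-1,0.0024,0,0,0],[-1,0.003,0,0,0],[-1,0.0035,0,0,0],[-1,0.004,0,0,0],[-1,0.004,0,0,0]]' 60
```

```text
time_s: 13.45
position: [0.5867, -0.1582, 0.1136]
tool_rot: [[-0.001, -0.0, 1.0], [0.0, 1.0, 0.0], [-1.0, 0.0, -0.001]]
ft_force: [-6.3, 2.2, 4.5]
grip_width: 0.0205
time_s: 14.25
position: [0.5868, -0.1582, 0.1097]
tool_rot: [[-0.0, -0.0, 1.0], [0.0, 1.0, 0.0], [-1.0, 0.0, -0.0]]
ft_force: [-5.7, 3.5, 5.5]
grip_width: 0.0206
```

```bash
python3 -m jog '[[-1,0.0006,0,0,0],[-1,0.0012,0,0,0],[-1,0.0018,0,0,0],[-1,0.0024,0,0,0],[-1,0.003,0,0,0],[-1,0.0035,0,0,0],[-1,0.004,0,0,0],[-1,0.004,0,0,0]]' 60;python3 -m jog '[[-1,0.0006,0,0,0],[-1,0.0012,0,0,0],[-1,0.0018,0,0,0],[-1,0.0024,0,0,0],[-1,0.003,0,0,0],[-1,0.0035,0,0,0],[-1,0.004,0,0,0],[-1,0.004,0,0,0]]' 60
```

```text
time_s: 15.05
position: [0.5868, -0.1581, 0.1057]
tool_rot: [[-0.0, -0.0, 1.0], [0.0, 1.0, 0.0], [-1.0, 0.0, -0.0]]
ft_force: [-5.5, 3.6, 5.5]
grip_width: 0.0207
time_s: 15.85
position: [0.5868, -0.1581, 0.1018]
tool_rot: [[-0.0, -0.0, 1.0], [0.001, 1.0, 0.0], [-1.0, 0.001, -0.0]]
ft_force: [-6.0, 3.4, 6.6]
grip_width: 0.0205
```

```bash
python3 -m jog '[[-1,0.0006,0,0,0],[-1,0.0012,0,0,0],[-1,0.0018,0,0,0],[-1,0.0024,0,0,0],[-1,0.003,0,0,0],[-1,0.0035,0,0,0],[-1,0.004,0,0,0],[-1,0.004,0,0,0]]' 60;python3 -m jog '[[-1,0.0005,0,0,0],[-1,0.001,0,0,0],[-1,0.0015,0,0,0],[-1,0.002,0,0,0],[-1,0.002,0,0,0],[-1,0.002,0,0,0],[-1,0.002,0,0,0]]' 60
python3 - <<'E'
from h import *
o=env.observe();print(o["time_s"],o["position"],o["ft_force"],o["wrist_torque"])
for n in ["wrist","side"]: cv2.imwrite(f"pics/{n}7.png",env.get_image(n)[:,:,::-1])
crop("pics/wrist7.png","pics/c16.png",180,130,160,150,5)
crop("pics/side7.png","pics/c17.png",250,90,110,100,6)
E
```

```text
time_s: 16.65
position: [0.5868, -0.1581, 0.0974]
tool_rot: [[-0.001, -0.0, 1.0], [0.001, 1.0, 0.0], [-1.0, 0.001, -0.001]]
ft_force: [-5.9, 2.4, 3.5]
grip_width: 0.0203
time_s: 17.35
position: [0.5868, -0.1581, 0.0957]
tool_rot: [[-0.0, -0.0, 1.0], [0.001, 1.0, 0.0], [-1.0, 0.001, -0.0]]
ft_force: [-5.3, 2.8, 6.0]
grip_width: 0.0204
17.35 [ 0.58682239 -0.1581053   0.09565917] [-5.32599915  2.82701814  6.02427665] [0.63980294 1.1740354  0.01036672]
```

View pics/c16.png

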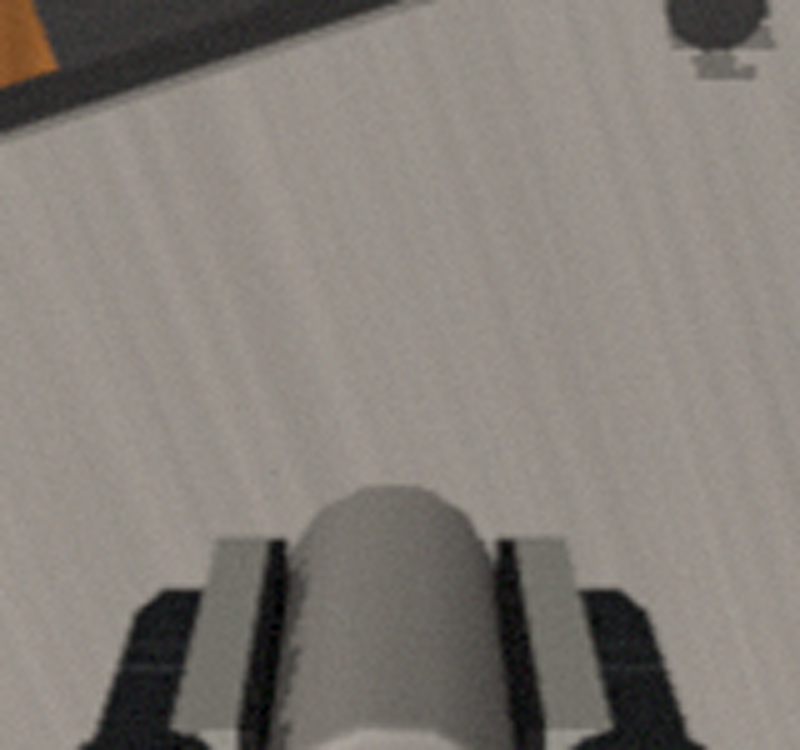

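View pics/c17.png

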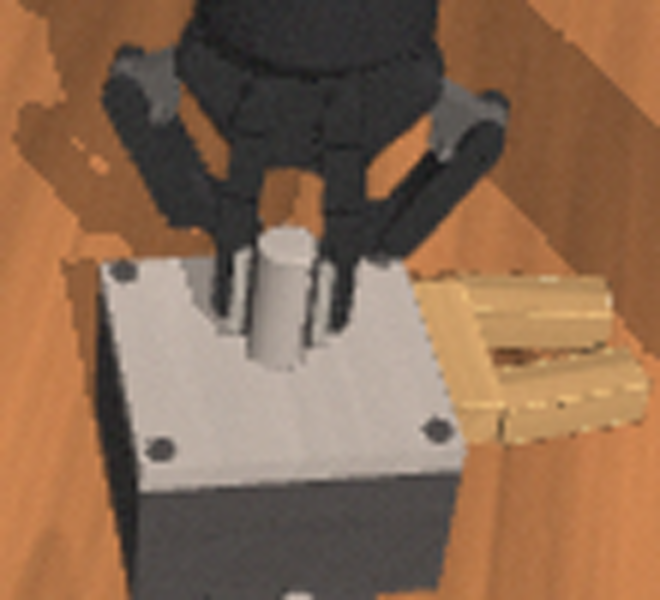

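```bash
python3 -m jog '[[-1,0,-0.0001,0.0002,0],[-1,0,-0.0002,0.0004,0],[-1,0,-0.0003,0.0006,0],[-1,0,-0.0003,0.0006,0]]' 60
python3 -m jog '[[-1,0,0.0001,-0.0002,0],[-1,0,0.0002,-0.0004,0],[-1,0,0.0003,-0.0008,0],[-1,0,0.0003,-0.0008,0]]' 60
```

```text
time_s: 17.85
position: [0.5869, -0.1581, 0.0957]
tool_rot: [[-0.002, -0.0, 1.0], [0.001, 1.0, 0.0], [-1.0, 0.001, -0.002]]
ft_force: [-7.4, 4.7, 7.4]
grip_width: 0.021
time_s: 18.25
position: [0.5868, -0.1581, 0.0957]
tool_rot: [[0.0, -0.0, 1.0], [0.001, 1.0, 0.0], [-1.0, 0.001, 0.0]]
ft_force: [-4.7, 3.4, 5.1]
grip_width: 0.0206
```

```bash
python3 -m jog '[[-1,-0.001,0,0,0],[-1,-0.002,0,0,0],[-1,-0.004,0,0,0],[-1,-0.006,0,0,0],[-1,-0.01,0,0,0],[-1,-0.014,0,0,0],[-1,-0.018,0,0,0],[-1,-0.024,0,0,0],[-1,-0.03,0,0,0],[-1,-0.036,0,0,0],[-1,-0.044,0,0,0],[-1,-0.053,0,0,0],[-1,-0.064,0,0,0],[-1,-0.08,0,0,0],[-1,-0.094,0,0,0],[-1,-0.1,0,0,0],[-1,-0.1,0,0,0]]' 60
python3 - <<'E'
from h import *
o=env.observe();print(o["time_s"],o["position"],o["ft_force"],o["wrist_torque"])
for n in ["wrist","side"]: cv2.imwrite(f"pics/{n}8.png",env.get_image(n)[:,:,::-1])
crop("pics/wrist8.png","pics/c18.png",200,150,120,150,5)
crop("pics/side8.png","pics/c19.png",250,70,110,100,6)
E
```

```text
time_s: 19.95
position: [0.5871, -0.1586, 0.1964]
tool_rot: [[0.002, 0.0, 1.0], [-0.001, 1.0, -0.0], [-1.0, -0.001, 0.002]]
ft_force: [0.7, 0.1, -2.0]
grip_width: 0.0205
19.95 [ 0.58714492 -0.15864807  0.19640342] [ 0.66472651  0.10015517 -2.03437765] [-0.04804465  0.01158626  0.00924821]
```

View pics/c18.png

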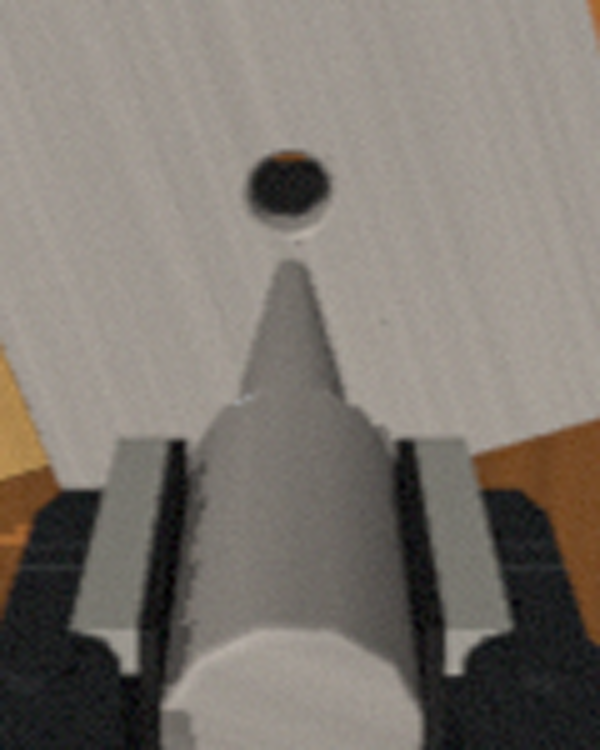

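View pics/c19.png

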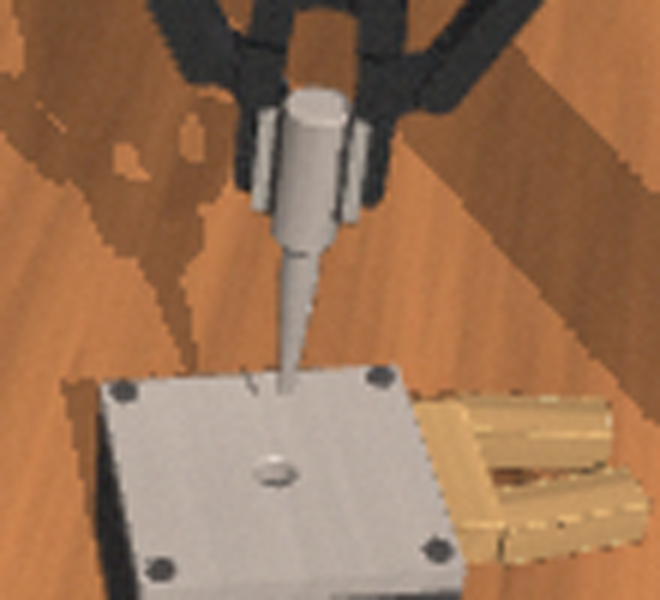

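```bash
python3 -m jog '[[-1,0,0.015,-0.002,0],[-1,0,0.05,-0.006,0],[-1,0,0.09,-0.011,0],[-1,0,0.13,-0.016,0],[-1,0,0.17,-0.021,0],[-1,0,0.21,-0.026,0],[-1,0,0.25,-0.032,0],[-1,0,0.28,-0.036,0],[-1,0,0.298,-0.0385,0],[-1,0,0.305,-0.0395,0],[-1,0.01,0.305,-0.0395,0],[-1,0.01,0.305,-0.0395,0],[-1,0.01,0.305,-0.0395,0]]' 60
python3 - <<'E'
from h import *
o=env.observe();print(o["time_s"],o["position"],o["ft_force"],o["wrist_torque"])
for n in ["wrist","side"]: cv2.imwrite(f"pics/{n}9.png",env.get_image(n)[:,:,::-1])
crop("pics/wrist9.png","pics/c20.png",210,160,100,150,5)
crop("pics/side9.png","pics/c21.png",260,195,70,110,6)
E
```

```text
time_s: 21.35
position: [0.5474, 0.1456, 0.1847]
tool_rot: [[-0.001, 0.001, 1.0], [-0.0, 1.0, -0.001], [-1.0, -0.0, -0.001]]
ft_force: [0.8, -0.6, -2.4]
grip_width: 0.0208
21.35 [0.54736171 0.14556079 0.18469285] [ 0.77567693 -0.56137746 -2.3653232 ] [-0.01868865 -0.04923565  0.01386156]
```

View pics/c20.png

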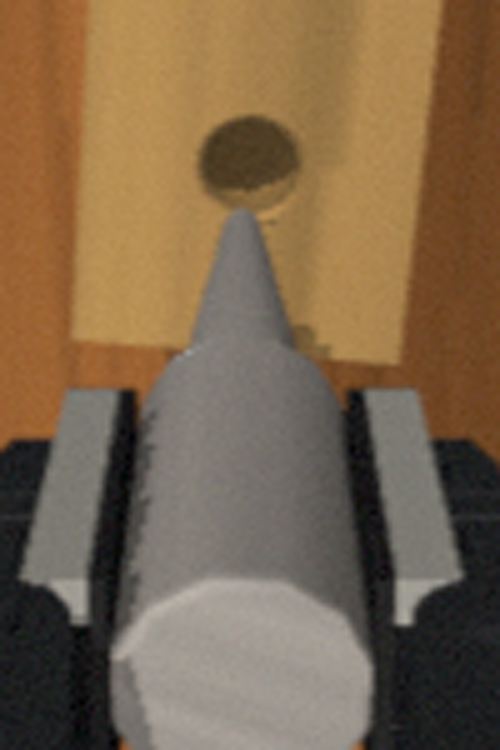

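View pics/c21.png

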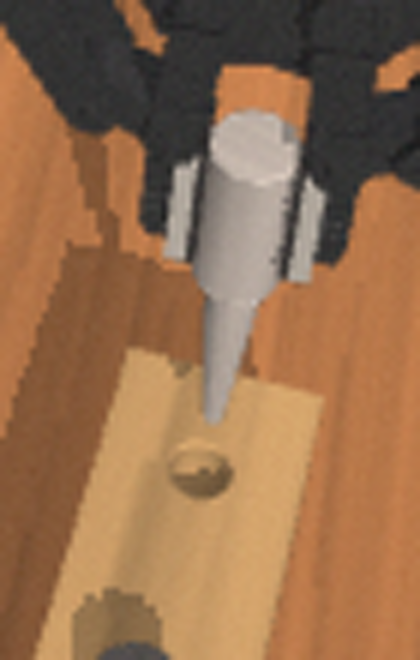

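Run:
```python
from h import *
d=env.camera_model("side");c=env.camera_model("wrist")
p=env.observe()["position"];print(p)
z=p[2]-.0895
print(plane(c,259.2,192.4,.07),plane(c,258.4,202.8,z))
f=lambda x,y:((x+.5)/6-.5+260,(y+.5)/6-.5+195)
print(plane(d,*f(201,472),.07),plane(d,*f(213,418),z))
```

```text
[0.54763505 0.14569181 0.18528496]
[0.54838114 0.14540181 0.07      ] [0.54765205 0.14547097 0.09578496]
[0.54708906 0.14654034 0.07      ] [0.54619489 0.1459245  0.09578496]
```

```bash
python3 -m jog '[[-1,0.01,0.0004,0.0008,0],[-1,0.025,0.0004,0.0008,0],[-1,0.035,0.0004,0.0008,0],[-1,0.045,0.0004,0.0008,0],[-1,0.055,0.0004,0.0008,0],[-1,0.065,0.0004,0.0008,0],[-1,0.072,0.0004,0.0008,0],[-1,0.078,0.0004,0.0008,0],[-1,0.082,0.0004,0.0008,0],[-1,0.086,0.0004,0.0008,0],[-1,0.088,0.0004,0.0008,0],[-1,0.088,0.0004,0.0008,0]]' 60
```

```text
time_s: 22.65
position: [0.5481, 0.1469, 0.0972]
tool_rot: [[-0.0, 0.0, 1.0], [-0.0, 1.0, -0.0], [-1.0, -0.0, -0.0]]
ft_force: [0.4, 0.8, -2.1]
grip_width: 0.0203
```

Free fit, no side force. Lower the last bit, open and lift.

```bash
python3 -m jog '[[-1,0.0008,0,0,0],[-1,0.0016,0,0,0],[-1,0.0016,0,0,0]]' 60; python3 -m jog '[[-0.6,0,0,0,0],[-0.3,0,0,0,0],[0,0,0,0,0],[0,0,0,0,0],[0,0,0,0,0],[0,-0.01,0,0,0],[0,-0.03,0,0,0],[0,-0.06,0,0,0],[0,-0.08,0,0,0],[0,-0.08,0,0,0]]' 60
python3 - <<'E'
from h import *
o=env.observe();print(o["time_s"],o["position"],o["ft_force"],o["grip_width"])
for n in ["wrist","side"]: cv2.imwrite(f"pics/{n}10.png",env.get_image(n)[:,:,::-1])
crop("pics/side10.png","pics/c22.png",230,195,100,150,5)
E
```

```text
time_s: 22.95
position: [0.5482, 0.1469, 0.0958]
tool_rot: [[0.0, 0.0, 1.0], [0.0, 1.0, -0.0], [-1.0, 0.0, 0.0]]
ft_force: [0.2, -0.1, -2.7]
grip_width: 0.0207
time_s: 23.95
position: [0.5493, 0.147, 0.1792]
tool_rot: [[0.006, -0.0, 1.0], [0.0, 1.0, 0.0], [-1.0, 0.0, 0.006]]
ft_force: [-0.3, 0.7, -0.7]
grip_width: 0.0427
23.95 [0.54934043 0.14703322 0.17924516] [-0.2687187   0.66968045 -0.65026308] 0.042734994519805385
```

View pics/wrist10.png

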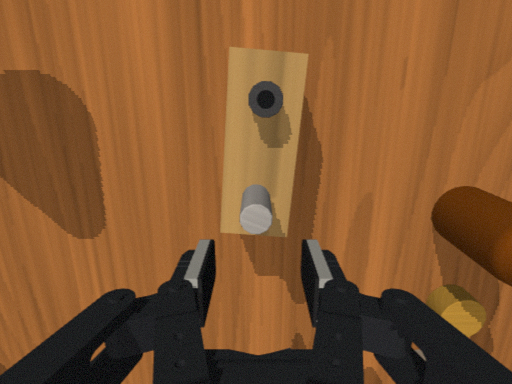

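View pics/c22.png

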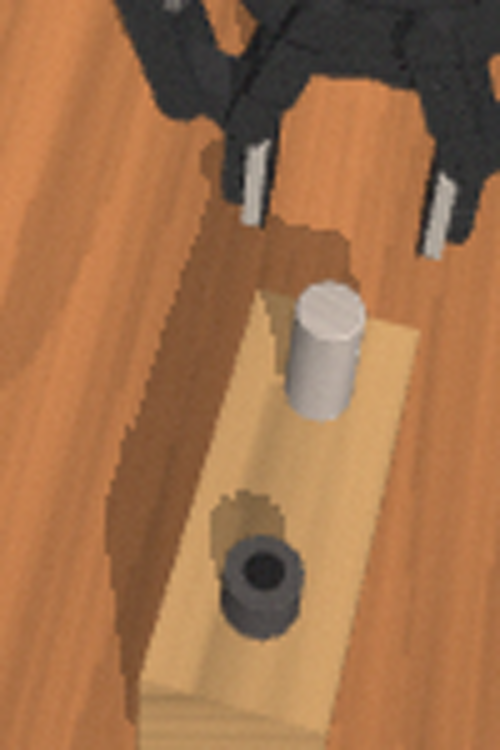

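```bash
python3 - <<'E'
from h import *
c=env.camera_model("wrist");p=env.observe()["position"];print(p,plane(c,265.3,99,.09),plane(c,256,218.5,.118))
E
python3 -m jog '[[0.2,-0.02,0.015,0.001,0],[0.2,-0.02,0.04,0.003,0],[0.2,-0.02,0.06,0.005,0],[0.2,-0.02,0.072,0.006,0],[0.2,-0.02,0.073,0.006,0],[0.2,-0.02,0.073,0.006,0],[0.2,-0.02,0.073,0.006,0]]' 60
python3 - <<'E'
from h import *
o=env.observe();print(o["time_s"],o["position"],o["ft_force"],o["grip_width"])
c=env.camera_model("wrist")
cv2.imwrite("pics/w11.png",env.get_image("wrist")[:,:,::-1])
im=cv2.imread("pics/w11.png");g=cv2.cvtColor(im,cv2.COLOR_BGR2GRAY)
m=((g<75)&(im.max(2).astype(int)-im.min(2)<25)).astype(np.uint8);m[240:]=0
n,l,st,ce=cv2.connectedComponentsWithStats(m)
for i in range(1,n):
    if st[i,4]>150: print(st[i],ce[i],plane(c,*ce[i],.09))
E
```

```text
[0.54805369 0.14690818 0.17596237] [0.55261541 0.21974359 0.09      ] [0.54649444 0.1471047  0.118     ]
time_s: 24.75
position: [0.5541, 0.2191, 0.1955]
tool_rot: [[-0.001, 0.001, 1.0], [-0.0, 1.0, -0.001], [-1.0, -0.0, -0.001]]
ft_force: [0.5, 0.2, -0.7]
grip_width: 0.0514
24.75 [0.5541287  0.2191278  0.19546834] [ 0.51165828  0.15597767 -0.71090138] 0.05135055666549784
[245 176  29  33 773] [259.0465718 192.1461837] [0.55467805 0.22208532 0.09      ]
```

View pics/w11.png

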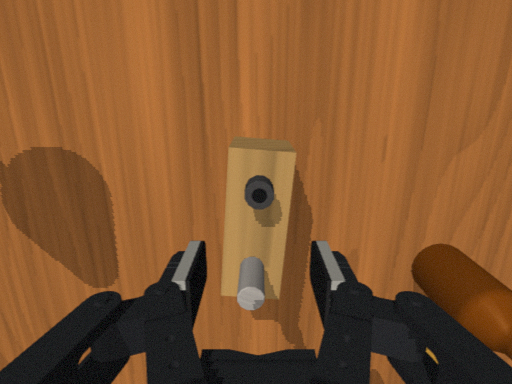

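```bash
python3 -m jog '[[0,0.02,0.001,0.0005,0],[0,0.05,0.0015,0.0005,0],[0,0.08,0.0015,0.0005,0],[0,0.098,0.0015,0.0005,0],[0,0.105,0.0015,0.0005,0],[0,0.1075,0.0015,0.0005,0],[0,0.1075,0.0015,0.0005,0]]' 60
python3 - <<'E'
from h import *
o=env.observe();print(o["time_s"],o["position"],o["ft_force"],o["grip_width"])
for n in ["wrist","side"]: cv2.imwrite(f"pics/{n}12.png",env.get_image(n)[:,:,::-1])
crop("pics/side12.png","pics/c23.png",220,215,120,120,5)
E
```

```text
time_s: 25.5
position: [0.5551, 0.2212, 0.0889]
tool_rot: [[0.001, 0.0, 1.0], [0.0, 1.0, -0.0], [-1.0, 0.0, 0.001]]
ft_force: [-0.1, -0.1, -0.1]
grip_width: 0.0428
25.5 [0.55510465 0.22123222 0.08891588] [-0.07714609 -0.11330607 -0.11222927] 0.0428158295710331
```

View pics/wrist12.png

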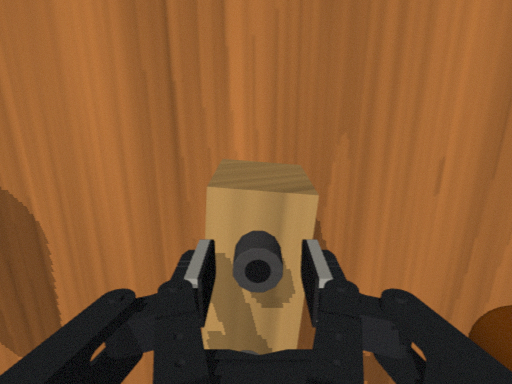

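View pics/c23.png

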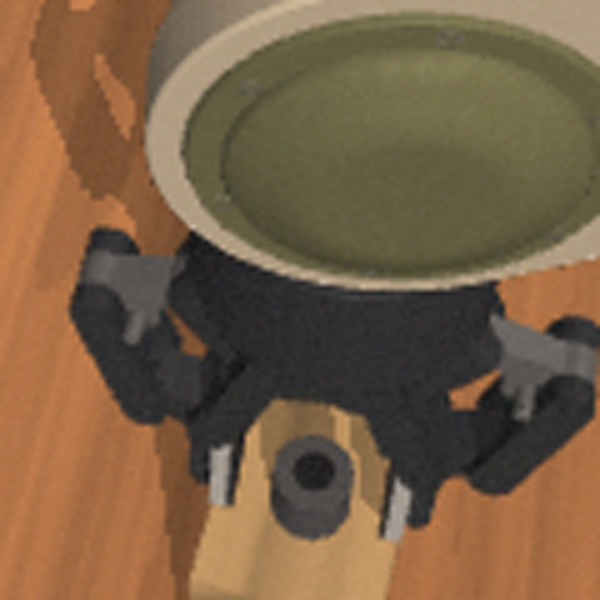

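```bash
python3 -m jog '[[-0.4,0,0,0,0],[-0.7,0,0,0,0],[-1,0,0,0,0],[-1,0,0,0,0],[-1,0,0,0,0],[-1,0,0,0,0]]' 60
python3 -m jog '[[-1,-0.004,0,0,0],[-1,-0.012,0,0,0],[-1,-0.03,0,0,0],[-1,-0.05,0,0,0],[-1,-0.07,0,0,0],[-1,-0.082,0,0,0],[-1,-0.082,0,0,0]]' 60
python3 - <<'E'
from h import *
o=env.observe();print(o["time_s"],o["position"],o["ft_force"],o["grip_width"])
for n in ["wrist","side","scene"]: cv2.imwrite(f"pics/{n}13.png",env.get_image(n)[:,:,::-1])
crop("pics/side13.png","pics/c24.png",230,195,100,120,5)
crop("pics/wrist13.png","pics/c25.png",200,160,120,150,5)
crop("pics/scene13.png","pics/c26.png",310,80,100,100,5)
E
```

```text
time_s: 26.2
position: [0.555, 0.2215, 0.0893]
tool_rot: [[0.002, -0.0, 1.0], [0.0, 1.0, 0.0], [-1.0, 0.0, 0.002]]
ft_force: [-2.0, -0.4, 6.2]
grip_width: 0.021
time_s: 26.9
position: [0.5552, 0.2215, 0.172]
tool_rot: [[0.003, -0.0, 1.0], [0.001, 1.0, 0.0], [-1.0, 0.001, 0.003]]
ft_force: [0.0, 0.1, -1.0]
grip_width: 0.0205
26.9 [0.55524041 0.22154709 0.17195502] [ 0.00382905  0.09752883 -1.00587885] 0.020502815310314806
```

View pics/c24.png

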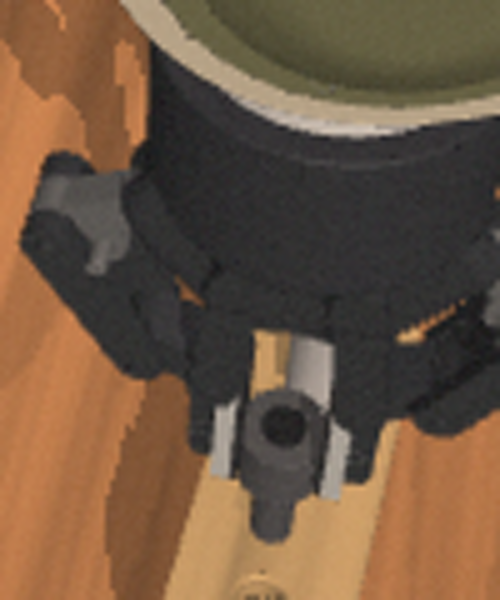

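View pics/c25.png

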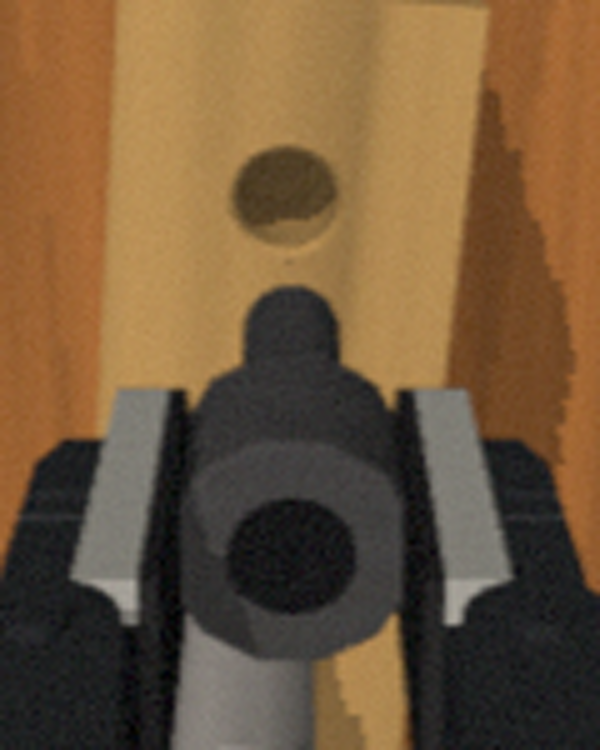

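View pics/c26.png

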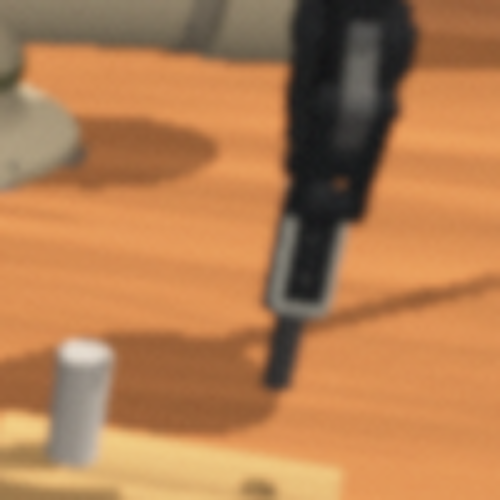

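Run:
```python
from h import *
d=env.camera_model("side");c=env.camera_model("wrist");s=env.camera_model("scene")
p=env.observe()["position"];print(p)
f=lambda x,y,u,v:((x+.5)/5-.5+u,(y+.5)/5-.5+v)
print("foot",plane(c,*f(291.5,331,200,160),p[2]-.053),plane(d,*f(271,522,230,195),p[2]-.053),plane(s,*f(279,382,310,80),p[2]-.053))
print("head",plane(c,*f(292,552,200,160),p[2]+.001),plane(d,*f(285,425,230,195),p[2]+.001))
```

```text
[0.55424494 0.22131134 0.16923263]
foot [0.55375787 0.21859714 0.11623263] [0.55363868 0.21863085 0.11623263] [0.54886448 0.22295436 0.11623263]
head [0.55381272 0.21987315 0.17023263] [0.55338984 0.21954912 0.17023263]
```

```bash
python3 -m jog '[[-1,-0.015,0,0,0],[-1,-0.035,-0.005,0,0],[-1,-0.045,-0.02,0.002,0],[-1,-0.045,-0.05,0.004,0],[-1,-0.045,-0.09,0.008,0],[-1,-0.045,-0.13,0.012,0],[-1,-0.045,-0.17,0.016,0],[-1,-0.045,-0.21,0.02,0],[-1,-0.04,-0.25,0.023,0],[-1,-0.03,-0.29,0.026,0],[-1,-0.02,-0.33,0.029,0],[-1,-0.01,-0.36,0.031,0],[-1,0,-0.372,0.0325,0],[-1,0.01,-0.3773,0.033,0],[-1,0.015,-0.3773,0.033,0],[-1,0.015,-0.3773,0.033,0],[-1,0.015,-0.3773,0.033,0]]' 60
python3 - <<'E'
from h import *
o=env.observe();print(o["time_s"],o["position"],o["ft_force"],o["grip_width"])
for n in ["wrist","side"]: cv2.imwrite(f"pics/{n}14.png",env.get_image(n)[:,:,::-1])
crop("pics/wrist14.png","pics/c27.png",200,150,120,150,5)
crop("pics/side14.png","pics/c28.png",250,70,110,100,6)
E
```

```text
time_s: 28.75
position: [0.5879, -0.1547, 0.1556]
tool_rot: [[0.0, -0.001, 1.0], [-0.0, 1.0, 0.001], [-1.0, -0.0, 0.0]]
ft_force: [-0.4, -0.0, -0.1]
grip_width: 0.0208
28.75 [ 0.58785696 -0.15474422  0.15563435] [-0.37493301 -0.04749492 -0.06188839] 0.02076985787513783
```

View pics/c27.png

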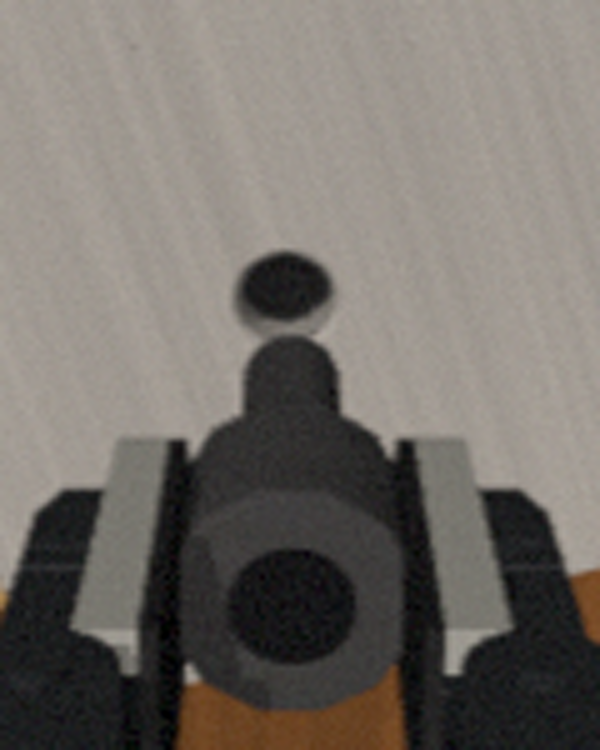

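View pics/c28.png

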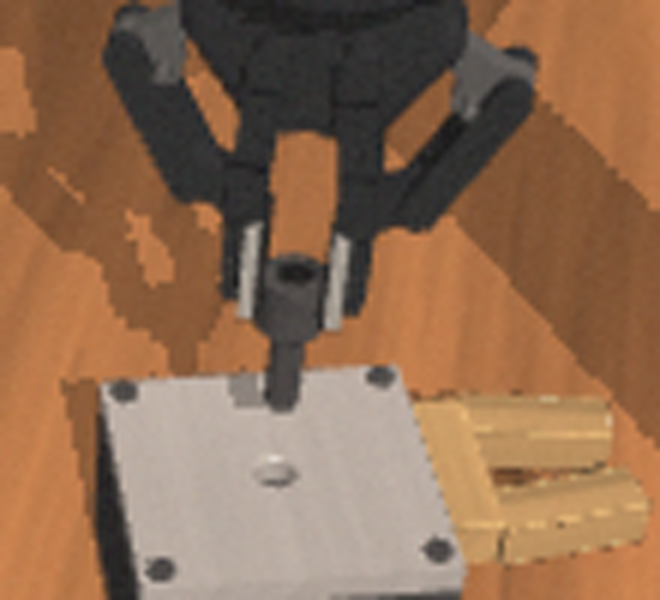

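Run:
```python
from h import *
d=env.camera_model("side");c=env.camera_model("wrist")
p=env.observe()["position"];print(p)
f=lambda x,y,u,v,k:((x+.5)/k-.5+u,(y+.5)/k-.5+v)
z=p[2]-.053
a=plane(c,*f(285,295,200,150,5),.07);b=plane(c,*f(291,379,200,150,5),z);print(a,b,a-b)
a=plane(d,*f(276,472,250,70,6),.07);b=plane(d,*f(282,400,250,70,6),z);print(a,b,a-b)
```

```text
[ 0.5879446  -0.15508989  0.15587998]
[ 0.58675355 -0.15850402  0.07      ] [ 0.58754811 -0.15752184  0.10287998] [-0.00079456 -0.00098219 -0.03287998]
[ 0.58517149 -0.15728792  0.07      ] [ 0.58588055 -0.15657375  0.10287998] [-0.00070906 -0.00071417 -0.03287998]
```

```bash
python3 -m jog '[[-1,0.005,-0.0009,-0.0008,0],[-1,0.012,-0.0009,-0.0008,0],[-1,0.018,-0.0009,-0.0008,0],[-1,0.022,-0.0009,-0.0008,0],[-1,0.025,-0.0009,-0.0008,0],[-1,0.025,-0.0009,-0.0008,0],[-1,0.025,-0.0009,-0.0008,0]]' 60
python3 - <<'E'
from h import *
o=env.observe();print(o["time_s"],o["position"],o["ft_force"],o["grip_width"])
for n in ["wrist","side"]: cv2.imwrite(f"pics/{n}15.png",env.get_image(n)[:,:,::-1])
crop("pics/wrist15.png","pics/c29.png",220,190,80,60,8)
crop("pics/side15.png","pics/c30.png",270,110,60,60,10)
E
```

```text
time_s: 29.55
position: [0.587, -0.1569, 0.1303]
tool_rot: [[0.0, 0.0, 1.0], [-0.0, 1.0, -0.0], [-1.0, -0.0, 0.0]]
ft_force: [0.3, -0.2, -1.6]
grip_width: 0.0203
29.55 [ 0.58695655 -0.156872    0.13030531] [ 0.34514956 -0.20598246 -1.62755571] 0.020293680791784702
```

View pics/c29.png

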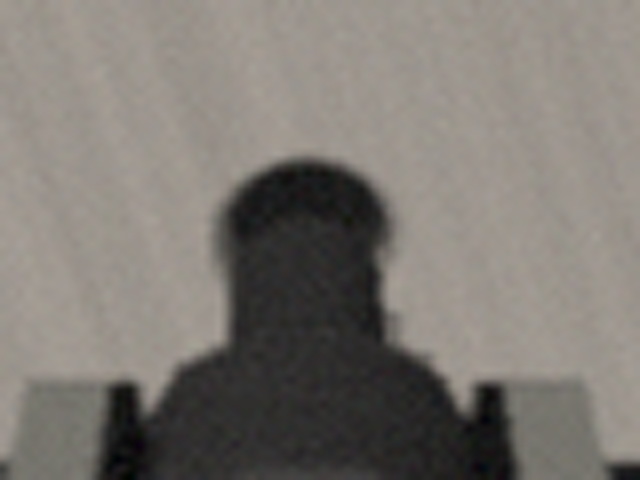

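View pics/c30.png

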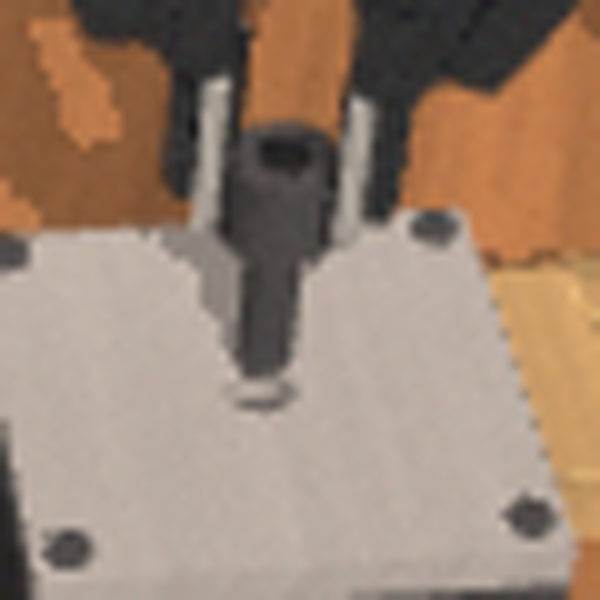

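Run:
```python
from h import *
d=env.camera_model("side");c=env.camera_model("wrist")
p=env.observe()["position"];print(p)
f=lambda x,y,u,v,k:((x+.5)/k-.5+u,(y+.5)/k-.5+v)
z=p[2]-.053
# edge-based: hole far rim y vs foot far edge
h=plane(c,*f(305,158,220,190,8),.07);print("hole far",h,"ctr y",h[1]-.007)
for zz,r in ((z,.005),(z+.001,.006)):
    b=plane(c,*f(305,212,220,190,8),zz);print("foot ctr y",b[1]-r, b[0])
h=plane(d,*f(264,410,270,110,10),.07);print("side hole near",h,h[1]-.007)
for zz,r in ((z,.005),(z+.001,.006)):
    b=plane(d,*f(264,378,270,110,10),zz);print(b,b[1]-r)
```

```text
[ 0.5870111  -0.15685329  0.13046538]
hole far [ 0.5865157  -0.15135767  0.07      ] ctr y -0.1583576709121391
foot ctr y -0.15803373939641524 0.5865042368467361
foot ctr y -0.158636512689628 0.5865029500817587
side hole near [ 0.58339137 -0.15007915  0.07      ] -0.15707914710927212
[ 0.58425254 -0.15153224  0.07746538] -0.15653224394940474
[ 0.58417778 -0.15034866  0.07846538] -0.1563486639169835
```

```bash
python3 -m jog '[[-1,0.002,-0.0003,0,0],[-1,0.004,-0.0003,0,0],[-1,0.005,-0.0003,0,0],[-1,0.006,-0.0003,0,0],[-1,0.007,-0.0003,0,0],[-1,0.008,-0.0003,0,0],[-1,0.0085,-0.0003,0,0],[-1,0.009,-0.0003,0,0],[-1,0.009,-0.0003,0,0]]' 60
```

```text
time_s: 30.55
position: [0.5869, -0.1571, 0.1212]
tool_rot: [[-0.0, 0.0, 1.0], [0.0, 1.0, -0.0], [-1.0, 0.0, -0.0]]
ft_force: [-0.3, -0.6, -0.8]
grip_width: 0.0207
```

```bash
python3 -m jog '[[-1,0.0005,0,0,0],[-1,0.001,0,0,0],[-1,0.0015,0,0,0],[-1,0.002,0,0,0],[-1,0.002,0,0,0]]' 60
```

```text
time_s: 31.05
position: [0.5869, -0.1571, 0.1191]
tool_rot: [[-0.0, 0.0, 1.0], [0.0, 1.0, -0.0], [-1.0, 0.0, -0.0]]
ft_force: [-0.9, 0.3, -1.1]
grip_width: 0.0205
```

```bash
python3 -m jog '[[-1,0.001,0,0,0],[-1,0.002,0,0,0],[-1,0.003,0,0,0],[-1,0.004,0,0,0],[-1,0.005,0,0,0],[-1,0.006,0,0,0],[-1,0.006,0,0,0]]' 60
python3 -m jog '[[-1,0.0007,0,0,0],[-1,0.0014,0,0,0],[-1,0.002,0,0,0],[-1,0.0025,0,0,0],[-1,0.003,0,0,0],[-1,0.003,0,0,0]]' 60
```

```text
time_s: 31.75
position: [0.5868, -0.1571, 0.1131]
tool_rot: [[-0.0, -0.0, 1.0], [0.0, 1.0, 0.0], [-1.0, 0.0, -0.0]]
ft_force: [-0.4, -0.1, -1.3]
grip_width: 0.0204
time_s: 32.35
position: [0.5869, -0.1571, 0.1101]
tool_rot: [[-0.0, -0.0, 1.0], [0.0, 1.0, 0.0], [-1.0, 0.0, -0.0]]
ft_force: [-0.6, -0.1, -1.4]
grip_width: 0.0205
```

```bash
python3 -m jog '[[-1,0.0007,0,0,0],[-1,0.0014,0,0,0],[-1,0.002,0,0,0],[-1,0.0025,0,0,0],[-1,0.003,0,0,0],[-1,0.003,0,0,0]]' 60
python3 -m jog '[[-1,0.001,0,0,0],[-1,0.002,0,0,0],[-1,0.003,0,0,0],[-1,0.004,0,0,0],[-1,0.004,0,0,0]]' 60
```

```text
time_s: 32.95
position: [0.5868, -0.1571, 0.1072]
tool_rot: [[-0.0, -0.0, 1.0], [0.0, 1.0, 0.0], [-1.0, 0.0, -0.0]]
ft_force: [-0.9, -0.3, -2.2]
grip_width: 0.0204
time_s: 33.45
position: [0.5868, -0.1571, 0.103]
tool_rot: [[-0.0, 0.0, 1.0], [0.0, 1.0, -0.0], [-1.0, 0.0, -0.0]]
ft_force: [-0.4, 0.1, -1.3]
grip_width: 0.0204
```

```bash
python3 -m jog '[[-1,0.0015,0,0,0],[-1,0.003,0,0,0],[-1,0.0045,0,0,0],[-1,0.006,0,0,0],[-1,0.0075,0,0,0],[-1,0.009,0,0,0],[-1,0.0105,0,0,0],[-1,0.011,0,0,0],[-1,0.011,0,0,0]]' 60
python3 -m jog '[[-1,0.0005,0,0,0],[-1,0.001,0,0,0],[-1,0.0015,0,0,0],[-1,0.002,0,0,0],[-1,0.002,0,0,0],[-1,0.002,0,0,0]]' 60
python3 - <<'E'
from h import *
for n in ["wrist","side"]: cv2.imwrite(f"pics/{n}16.png",env.get_image(n)[:,:,::-1])
crop("pics/side16.png","pics/c31.png",250,90,110,100,6)
E
```

```text
time_s: 34.35
position: [0.5869, -0.1571, 0.0922]
tool_rot: [[-0.0, -0.0, 1.0], [0.0, 1.0, 0.0], [-1.0, 0.0, -0.0]]
ft_force: [0.3, -0.8, -1.5]
grip_width: 0.0203
time_s: 34.95
position: [0.5869, -0.1571, 0.0902]
tool_rot: [[0.0, -0.0, 1.0], [0.0, 1.0, 0.0], [-1.0, 0.0, 0.0]]
ft_force: [-0.1, 0.5, -1.1]
grip_width: 0.0205
```

View pics/c31.png

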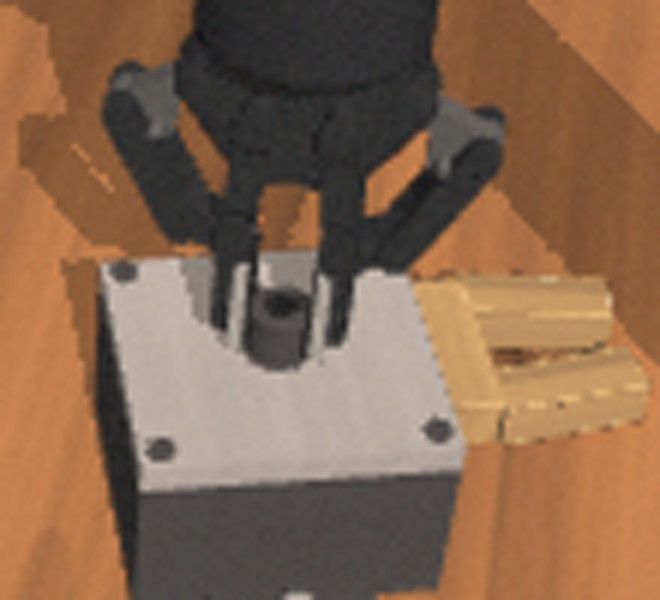

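```bash
python3 -m jog '[[-1,0.0005,0,0,0],[-1,0.001,0,0,0],[-1,0.001,0,0,0],[-1,0.001,0,0,0]]' 60; python3 -m jog '[[-1,0.0004,0,0,0],[-1,0.0008,0,0,0],[-1,0.0008,0,0,0],[-1,0.0008,0,0,0]]' 60
```

```text
time_s: 35.45
position: [0.5869, -0.1571, 0.0893]
tool_rot: [[0.0, 0.0, 1.0], [-0.0, 1.0, -0.0], [-1.0, -0.0, 0.0]]
ft_force: [-0.7, 0.2, 0.8]
grip_width: 0.0204
time_s: 35.85
position: [0.5869, -0.1571, 0.0892]
tool_rot: [[0.001, -0.0, 1.0], [-0.0, 1.0, 0.0], [-1.0, -0.0, 0.001]]
ft_force: [-1.6, 1.4, 7.2]
grip_width: 0.0205
```

Head touches (about 8 N). Release and withdraw.

```bash
python3 -m jog '[[-1,-0.0006,0,0,0],[-0.7,-0.0006,0,0,0],[-0.4,-0.0006,0,0,0],[-0.1,-0.0006,0,0,0],[0,-0.0006,0,0,0],[0,-0.0006,0,0,0],[0,-0.01,0,0,0],[0,-0.03,0,0,0],[0,-0.06,0,0,0],[0,-0.09,0,0,0],[0,-0.12,0,0,0],[0,-0.14,0,0,0],[0,-0.14,0,0,0],[0,-0.14,0,0,0]]' 60
python3 - <<'E'
from h import *
o=env.observe();print(o["time_s"],o["position"],o["ft_force"],o["grip_width"])
for n in ["wrist","side","scene"]: cv2.imwrite(f"pics/{n}17.png",env.get_image(n)[:,:,::-1])
crop("pics/side17.png","pics/c32.png",240,90,120,100,6)
crop("pics/wrist17.png","pics/c33.png",190,150,140,130,5)
E
```

```text
time_s: 37.25
position: [0.5867, -0.157, 0.2284]
tool_rot: [[0.0, 0.0, 1.0], [-0.0, 1.0, -0.0], [-1.0, -0.0, 0.0]]
ft_force: [0.4, 0.4, -1.3]
grip_width: 0.0426
37.25 [ 0.58669767 -0.15699409  0.22838072] [ 0.40009024  0.42658949 -1.27581384] 0.04257002038191125
```

View pics/c32.png

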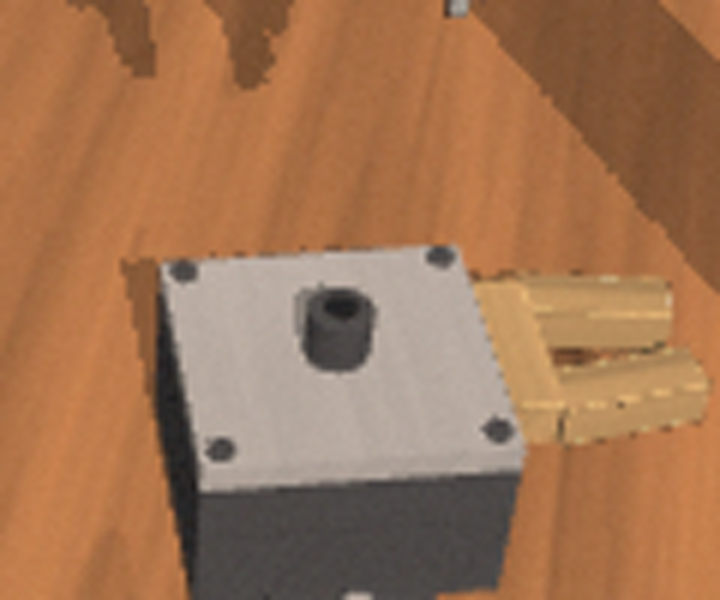

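View pics/c33.png

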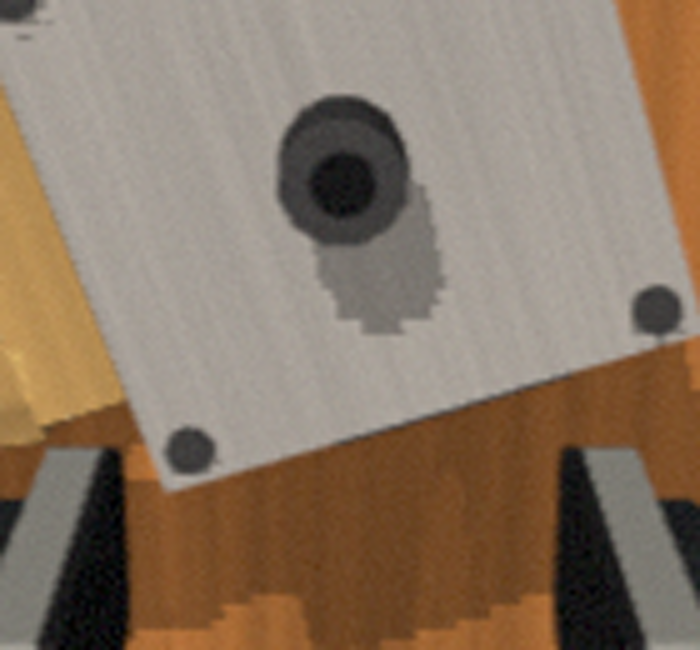

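View pics/scene17.png

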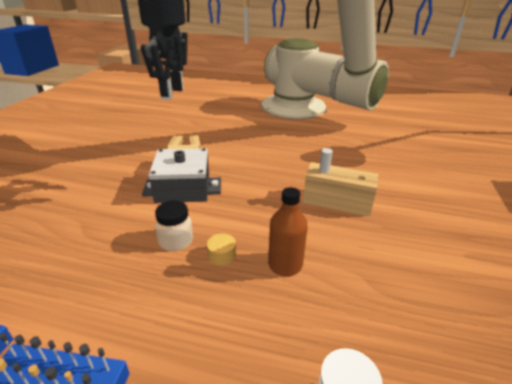

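Run:
```python
from h import *
d=env.camera_model("side");c=env.camera_model("wrist");s=env.camera_model("scene")
f=lambda x,y,u,v,k:((x+.5)/k-.5+u,(y+.5)/k-.5+v)
print(tri((d,*f(342,304,240,90,6)),(c,*f(343,183,190,150,5)),(s,179.5,152.5)))
print(env.observe()["qvel"])
env.close_job()
```

```text
(array([ 0.58556306, -0.15730724,  0.09020787]), [np.float64(0.0013781337629419088), np.float64(0.0010258078657095317), np.float64(0.001991702015223981)])
[ 0.00849987  0.05472098 -0.23557437 -0.04880268  0.09170634  0.10028698]
the job is handed in; nothing more can be done
```

The job is done and handed in at about 37 s of the 72 s allowed. My last checks show all three steps met, but the interface gives no verdict.

- **Drift into the mount:** The wrist camera showed the nut's hole off towards -x. I went in with the tip about 3 mm to that side, met no contact, and worked the drift down in steps of about 0.5 mm, centring it as it went. The shoulder came down to within about 1 mm of the plate. Forces at the wrist peaked at about 7 N vertical and 7 N sideways, against the 45 N limit.
- **Drift back in the block:** Looking down the plate hole afterwards, I could see the bench through it, so the two holes were in line. I stood the drift back in its own hole of the block with no side force and let go. It shows seated and upright in the later pictures.
- **Bolt:** It went through both holes freely and the head met the plate at about 8 N. I let go and lifted the gripper clear. From three views the head's top measured 90.2 mm above the bench, against 90 mm for a flush head, with the bolt centred to about 1–2 mm.
- **Bystanders:** The bottle, jar and tin look unmoved in the last picture; I did not measure them.

**Disagreement:** The side camera placed points near the mount 1–3 mm off from the wrist camera, in x and y. I compared tool and hole within the same view and used those differences instead.

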